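# Cap the drain tank with a camlock coupling

### The arm

A 7-joint arm with a two-finger parallel gripper is mounted at the origin on the work surface. World frame = base frame: x ahead of the robot, y to its left, z up, the work surface at z = 0. Lengths are in mm, angles in rad, forces in N, time in s.
With the tool pointing down it reaches from about 400 to 925 mm from the base axis. Payload 4.1 kg.
Tool frame: the origin (TCP) lies on the centre line of the jaws, within the pads' length; the fingertips stand 19 mm ahead of it and the grasp point (between the pads) is the TCP; z points along the fingers, y is the direction in which the jaws open and shut (so a half turn about z gives the same grasp; the last joint's range is limited). The gripper opens to 85 mm and grips with 20 to 120 N. Pads are 22 mm wide; open, the fingers measure 114 mm over their backs; the gripper's body (76 mm by 85 mm) begins 54 mm behind the grasp point. The pads swing forward as they close: fully open they stand 13 mm farther back than shut.
Start: joints at [-1.317, 0.398, 0.045, 1.537, -0.019, 1.207, -0.051], TCP at [224.572, 610.007, 250.347] pointing down, gripper open.
Joint ranges: [-2.82, 2.82], [-0.49, 2.23], [-1.37, 1.46], [0, 2.46], [-1.36, 4.5], [0.23, 2], [-2.94, 2.94]. Speed limits (rad/s): [2.57, 2.57, 3.14, 3.14, 3.14, 3.14, 3.14].

### API

Orientations are given as a unit quaternion [x, y, z, w].
In Python, from rig import bot, cams, job gives the robot as it stands.
- The arm moves only by the tool apply_moves, never from a script. Its argument "motion" is a list of rows, each an object with "delta_rot": the turn, a rotation vector about the tool's x, y, z in degrees, a list of three; "linear": the shift along the tool's x, y, z in m, a list of three; "claw": the finger opening in m, from 0 to 0.0854. In form: [{"delta_rot": [rx, ry, rz], "linear": [x, y, z], "claw": claw}, ...]. A call has 1 to 12 rows; each row shifts and turns the pose as measured when the row begins, along the tool's axes as they then stand; what a row does not reach is not made up. A row lasts 1/8 s, in which the tool goes at most 62.5 mm and 10.7 degrees, less where a joint would pass 70% of its speed; a pose out of reach is approached as far as the arm can. A call with a gripper value outside its range is refused whole. The fingers move at their own pace and stop on an object; "force" is the grip in N (left out, the last holds). Time passes only in rows, so rows that do not move let the fingers close. It gives the time, the measured TCP pose, the force and the opening at its end, in the units of the state.
- bot.read_state(): the state, without advancing time (a new reading comes with each control period).
- cams.read_camera(name): name is "scene" or "side" or "wrist"; returns (picture, depth): 480x640x3 uint8, red, green, blue; 480x640 float32, mm along the optical axis (not along the pixel's ray), 0 where there is no reading.
- cams.camera_info(name): a dict with "fx", "fy", "cx", "cy" (pixels), "k1" (the pictures are not rectified: a ray, as slopes to the right and down, at radius r is drawn at 1 + k1 r^2 times it, then the intrinsics apply), "R" (3x3) and "t" (3): a world point X has camera coordinates R X + t. Camera axes: x right, y down, z forward; pixel columns grow to the right and rows downward; lengths in mm; the calibration is good to about 2 mm. A picture is of the moment at which its call begins: read the wrist's pose just before it. camera_info takes no time and is no camera call; for the wrist camera it gives the pose at the moment of the call.
- job.hand_in(): hands the job in, once; it reports no verdict.
The state is a dict: "time": time; "qpos": joint angles; "dq": joint speeds; "effort": joint torques, N m; "position": TCP position; "eef_rot": TCP orientation; "ft_force": force on the tool from outside, world axes, zero at the start; "wrist_torque": the same for the moment, N m; "gripper_width": opening from 0.0 (shut) to 1.0 (fully open).
Only numpy, scipy, OpenCV 4.12 (cv2) and the standard library are available. Lean on these libraries where they do the work, as an engineer would, in place of code of your own. Each camera call takes 0.05 s, during which the arm holds its last target.

### The job

Cap the green drain tank: put the brass coupling on the tank's grooved adaptor and press it fully home while both its red cam arms are still up, then swing the two cam arms fully down, one after the other. Press firmly but gently - use no more than about 20 N, do not hammer or drop the coupling on - and leave the oil bottle and grease can where they are.

Things in the scene. Friction and masses are not known exactly. Their poses are not given: they have to be found in the camera images.
- tank: fixed flat green steel tank, 240 x 180 x 60 mm; origin at the centre of its underside on the bench, z up. The upright metal adaptor stands at the centre of its top and rises 94 mm above it: flange 64 mm across and 10 mm high at its foot, 34 mm neck, then the grooved 45 mm head
- adaptor_top (a point): centre of the adaptor's metal top face, 154 mm above the bench. Head 45 mm in diameter, chamfered 4.5 x 5 mm at the top, groove 18 to 37 mm below the top. A black rubber seal plug, 26 mm across, stands 8 mm proud; it must be pushed flush and stays down. Pushing it takes about 13 N, more if faster than 15 mm/s; then the coupling meets the hard metal top
- coupling: loose brass coupling, 0.3 to 0.5 kg, standing mouth down; origin at the centre of its mouth (lower rim), z to its closed top, x towards cam_a. Body 60 mm across, 48 mm high, bore 46.4 mm, 40 mm deep; square boss 30 x 30 mm (sides along x, y) on top from 48 to 84 mm. Its mouth is 32 mm below adaptor_top when it meets the seal, 40 mm when home; any turn about the adaptor will do
- coupling_grip (a point): point on the coupling's axis in the grip boss, 68 mm above the mouth; same axes as the coupling
- cam_a (a joint): red cam arm, flat bar 14 mm wide, 6 mm thick, 66 mm from pivot to end, hinged on the coupling's own +x side, swinging in the plane of the coupling's x and z. 0 = open stop (outward, 35 deg above level), 0.61 = level, 1.80 = closed stop (outward and 68 deg below level). Stiff hinge (0.25 N m, about 5 N near the end), stays where left. Its nose swings into the groove; it fouls if the coupling is not home
- cam_b (a joint): red cam arm, flat bar 14 mm wide, 6 mm thick, 66 mm from pivot to end, hinged on the coupling's own -x side, swinging in the plane of the coupling's x and z. 0 = open stop (outward, 35 deg above level), 0.61 = level, 1.80 = closed stop (outward and 68 deg below level). Stiff hinge (0.25 N m, about 5 N near the end), stays where left. Its nose swings into the groove; it fouls if the coupling is not home
- cam_a_pivot (a point): hinge pin of cam_a, 33 mm from the coupling's axis on its +x side, 16 mm above the mouth
- cam_b_pivot (a point): hinge pin of cam_b, 33 mm from the coupling's axis on its -x side, 16 mm above the mouth
- cam_a_tip (a point): middle of cam_a's bar at 62 mm from its pivot
- cam_b_tip (a point): middle of cam_b's bar at 62 mm from its pivot
- oil_bottle: black flat-sided oil bottle with a yellow patch and red cap, 60 x 95 mm, 204 mm tall, standing; leave alone; origin at its underside
- grease_can: blue can, 76 mm in diameter, 85 mm tall, standing; leave alone; origin at its underside
Things that resemble listed ones, but are neither listed nor needed, are in the scene too. Of the things shaped like the coupling, the brass one is meant.

How it is judged:
By the outcome, as a careful person would: the job done as asked, in the order asked, and still so for the second after the job is handed in, with the robot touching nothing.
It also fails if it takes over 69 s, if anything falls off the work surface, if the arm or the gripper's body presses on something with over 40 N, if the wrist force passes 120 N, or if a joint passes its speed limit or range.

## Working session

There is one attempt and no reset: what is moved stays moved. The work goes in short steps, Python scripts to look and compute and a tool call to move; the robot and the scene stay as the last step left them, time stands still between calls to the robot, and variables do not carry over. Pictures are saved under pics/ and viewed, and the job is handed in when it is done.

Besides the shell and the picture viewer there is one more tool, called after ">>>" as name([rows], argument=value, ...), one row to a line, values as JSON. apply_moves: Moves the arm, as the interface text tells. Its arguments: {"type":"object","properties":{"motion":{"type":"array"},"force":{"type":"number"}},"required":["motion"]}

```bash
ls; mkdir -p pics; python3 - <<'E'
from rig import bot,cams,job
import cv2,numpy as np
print(bot.read_state())
for n in ["scene","side","wrist"]:
    i=cams.camera_info(n); print(n,i)
    p,d=cams.read_camera(n); cv2.imwrite(f"pics/{n}0.png",p[:,:,::-1]); np.savez(f"{n}0.npz",p=p,d=d,**i)
E
```

```text
pics
{'time': 0.0, 'qpos': array([-1.31701122,  0.39920329,  0.04504395,  1.5378927 , -0.01873709,
        1.20688981, -0.05068083]), 'dq': array([-0.00084287,  0.0012727 ,  0.0005065 ,  0.00172442, -0.00035437,
        0.00027108, -0.00060865]), 'effort': array([ 1.12979303e-04, -4.75115132e+01,  1.36503384e+00, -2.54212815e+01,
        1.16849440e-02,  9.47740918e-03, -2.29325913e-06]), 'position': array([224.34848585, 609.41460191, 249.25067033]), 'eef_rot': array([ 1.75425760e-01,  9.84492169e-01, -9.78185151e-04, -1.20493535e-04]), 'ft_force': array([ 0.98868591,  0.18000998, -0.16625636]), 'wrist_torque': array([ 0.03825929,  0.05133173, -0.00593119]), 'gripper_width': 0.9962245923293318}
scene {'fx': 434.3954070006838, 'fy': 434.3954070006838, 'cx': 312.90584361654885, 'cy': 234.83794165948302, 'k1': -0.014481404426554966, 'R': array([[-0.86032022,  0.50952924, -0.01513507],
       [ 0.38676768,  0.63312574, -0.67049426],
       [-0.33205403, -0.58269353, -0.74176032]]), 't': array([ 495.94033352,  -57.9416909 , 1342.51532074])}
side {'fx': 571.7954738307099, 'fy': 571.7954738307099, 'cx': 323.0460679210127, 'cy': 245.39023706194737, 'k1': 0.050939730368246124, 'R': array([[ 0.94094552, -0.33855552,  0.00130189],
       [-0.23726395, -0.66215978, -0.71080957],
       [ 0.24151056,  0.66852419, -0.7033833 ]]), 't': array([-516.10071785,  130.6000158 , 1336.06377199])}
wrist {'fx': 406.51055981130895, 'fy': 406.51055981130895, 'cx': 323.4589382273332, 'cy': 229.56377372893675, 'k1': -0.008671143877619383, 'R': array([[ 0.34500955,  0.9385977 , -0.00166437],
       [ 0.90552993, -0.33238691,  0.26369393],
       [ 0.2469493 , -0.09248406, -0.96460497]]), 't': array([-648.53186548,  -34.21542691,  378.1698707 ])}
```

View pics/scene0.png

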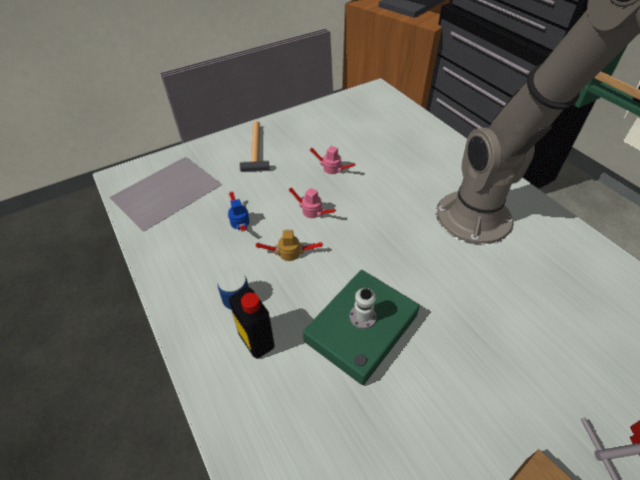

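View pics/side0.png

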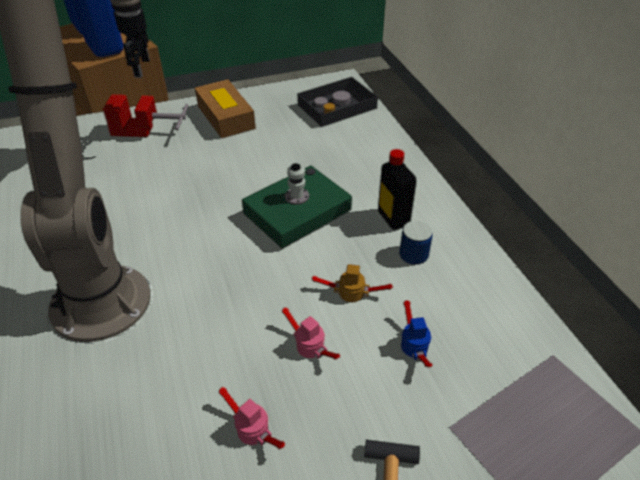

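View pics/wrist0.png

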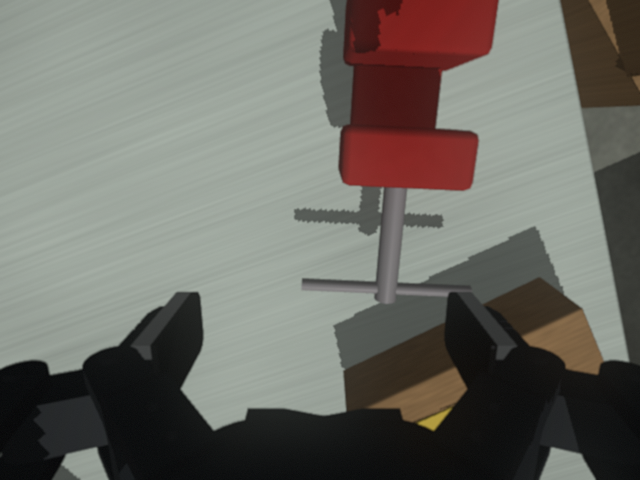

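The scene view shows the brass coupling at about (288,246) with the tank's adaptor top at (365,296). In the side view they are at (352,285) and (296,170). Pink and blue look-alikes stand apart. Next I measure.

```bash
cat > h.py <<'E'
import numpy as np,cv2
from scipy.spatial.transform import Rotation as Ro
class Cam:
    def __init__(s,i): s.__dict__.update({k:np.array(i[k]) for k in("fx","fy","cx","cy","k1","R","t")}); s.C=-s.R.T@s.t
    def slopes(s,uv):
        uv=np.asarray(uv,float).reshape(-1,1,2); K=np.array([[s.fx,0,s.cx],[0,s.fy,s.cy],[0,0,1.]],float)
        return cv2.undistortPoints(uv,K,np.array([float(s.k1),0,0,0])).reshape(-1,2)
    def dirs(s,uv):
        m=s.slopes(uv); return np.c_[m,np.ones(len(m))]@s.R
    def plane(s,uv,z):
        d=s.dirs(uv); return s.C+d*((z-s.C[2])/d[:,2])[:,None]
    def pts(s,uv,dep): return s.C+s.dirs(uv)*np.asarray(dep)[:,None]
    def proj(s,X):
        c=np.atleast_2d(X)@s.R.T+s.t; m=c[:,:2]/c[:,2:]; m=m*(1+s.k1*(m**2).sum(1))[:,None]
        return m*[s.fx,s.fy]+[s.cx,s.cy]
def tri(c1,u1,c2,u2):
    d1=c1.dirs([u1])[0];d2=c2.dirs([u2])[0]
    ab=np.linalg.lstsq(np.c_[d1,-d2],c2.C-c1.C,rcond=None)[0]
    p=c1.C+ab[0]*d1;q=c2.C+ab[1]*d2
    return (p+q)/2,np.linalg.norm(p-q)
def maskpts(c,m,d):
    v,u=np.nonzero(m&(d>0)); return c.pts(np.c_[u,v],d[v,u])
E
python3 - <<'E'
from h import *
for n,roi,ad in [("scene",(225,220,345,275),(335,275,395,335)),("side",(300,255,405,310),(270,150,325,210))]:
    z=np.load(n+"0.npz");c=Cam(z);p=z["p"];d=z["d"]
    H=cv2.cvtColor(p,cv2.COLOR_RGB2HSV).astype(int)
    win=np.zeros(d.shape,bool);win[roi[1]:roi[3],roi[0]:roi[2]]=1
    br=win&(H[...,0]>=12)&(H[...,0]<=28)&(H[...,1]>120)
    rd=win&((H[...,0]<8)|(H[...,0]>172))&(H[...,1]>150)&(H[...,2]>80)
    P=maskpts(c,br,d);print(n,"brass",len(P),P.min(0),P.max(0))
    top=P[P[:,2]>78];print("boss top",len(top),top.mean(0),top.min(0),top.max(0))
    ring=P[(P[:,2]>44)&(P[:,2]<52)];print("body top",len(ring),ring.min(0),ring.max(0))
    k,l,s,ce=cv2.connectedComponentsWithStats(rd.astype(np.uint8))
    for j in range(1,k):
        if s[j,4]>15:
            Q=maskpts(c,l==j,d); print("red",s[j],"z",Q[:,2].min(),Q[:,2].max(),"lo",Q[Q[:,2].argmin()],"hi",Q[Q[:,2].argmax()])
    win[:]=0;win[ad[1]:ad[3],ad[0]:ad[2]]=1
    P=maskpts(c,win,d)
    for a,b in [(56,64),(150,158),(158,166)]:
        t=P[(P[:,2]>a)&(P[:,2]<b)];print("adaptor",a,b,len(t),t.mean(0) if len(t) else"",t.min(0) if len(t) else"",t.max(0) if len(t) else"")
    # green top
    g=(H[...,0]>60)&(H[...,0]<95)&(H[...,1]>100)
    P=maskpts(c,g,d);t=P[(P[:,2]>54)&(P[:,2]<66)&(P[:,0]>250)&(abs(P[:,1])<500)]
    r=cv2.minAreaRect(t[:,:2].astype(np.float32));print("tank",r,t[:,2].mean())
    x0,y0,x1,y1=roi;a=cv2.resize(p[y0:y1,x0:x1,::-1],None,fx=6,fy=6,interpolation=cv2.INTER_CUBIC);cv2.imwrite(f"pics/{n}_z.png",a)
E
```

```text
scene brass 500 [ 5.18882760e+02 -1.97360792e+02 -5.11575770e-01] [ 599.15730842 -136.30417588   88.09434615]
boss top 77 [ 559.57144054 -163.57174498   83.56451588] [ 542.33268208 -179.23177488   78.77002229] [ 576.65031865 -149.20316532   88.09434615]
body top 138 [ 532.67752306 -190.13829676   44.20454467] [ 587.0612055  -137.13875586   51.93047373]
red [240 226   6   5  21] z 9.539473454076642 57.6003318815724 lo [ 641.0189164  -322.56735588    9.53947345] hi [ 643.97207791 -271.82601225   57.60033188]
red [256 243  20   8  62] z 16.135207485553337 44.49893780676689 lo [ 597.47898698 -187.92593979   16.13520749] hi [ 637.1903458  -209.94713462   44.49893781]
red [303 243  19   7  71] z -1.0960308724422703 40.274348935950115 lo [ 503.13420866 -151.87383436   -1.09603087] hi [ 477.46674105 -121.16335794   40.27434894]
adaptor 56 64 2365 [500.6684918  125.59582907  60.03172777] [408.21106581  29.36515297  56.00639697] [603.57179796 220.65673832  63.92433191]
adaptor 150 158 139 [528.41421755 149.61527701 153.40127764] [503.15275099 124.10642932 150.01523532] [546.84572427 166.865271
[... 798 characters left out ...]
8 285  24   6  81] z 19.465700398210743 45.30035327490805 lo [ 595.34124862 -187.7657176    19.4657004 ] hi [ 634.02413209 -215.81440795   45.30035327]
adaptor 56 64 1215 [538.86966901 154.53566478  59.02205976] [446.15980836  69.86923491  56.0017425 ] [624.74500427 257.15070524  63.97499823]
adaptor 150 158 79 [522.69732355 133.70025794 153.28327908] [502.51110463 118.04240421 150.04505407] [544.81916145 155.94116415 157.94433215]
adaptor 158 166 45 [524.72881798 139.10083007 160.27226999] [512.88412153 127.70077317 158.07073595] [536.77282676 152.43107635 163.09057919]
tank ((579.699462890625, 83.05697631835938), (306.5475158691406, 319.8032531738281), 20.800018310546875) 58.15603899213252
```

```bash
cat >> h.py <<'E'
def go(st,pos,R=None,step=0.055):
    """print tool-frame delta to world pos; R target rot"""
    Rt=Ro.from_quat(st["eef_rot"]); d=Rt.inv().apply(np.array(pos)-st["position"])/1000
    rv=np.zeros(3) if R is None else (Rt.inv()*R).as_rotvec(degrees=True)
    n=int(max(np.ceil(np.linalg.norm(d)/step),np.ceil(np.linalg.norm(rv)/10)))
    print("total lin",d.round(4),"rot",rv.round(2),"rows",n,"per row",(d/max(n,1)).round(4),(rv/max(n,1)).round(2))
def down(jaw):  # tool down, tool y at azimuth jaw deg, x at jaw+90
    j=np.radians(jaw);y=np.array([np.cos(j),np.sin(j),0]);x=np.array([-y[1],y[0],0]);return Ro.from_matrix(np.c_[x,y,[0,0,-1.]])
E
python3 - <<'E'
from h import *
from rig import bot,cams
s=bot.read_state();c=Cam(cams.camera_info("wrist"));R=Ro.from_quat(s["eef_rot"])
print("cam in tool",R.inv().apply(c.C-s["position"]),"fwd",R.inv().apply(c.R[2]))
go(s,(450,150,300));go(s,(558,-169,300),down(62))
c2=Cam(np.load("scene0.npz"))
s1=Cam(np.load("side0.npz"))
print(tri(c2,(250.5,302),s1,(397,155)))
E
```

```text
cam in tool [  67.0202516    -0.5592275  -123.38582644] fwd [-2.63577212e-01  2.32149028e-04  9.64638274e-01]
total lin [-0.3705 -0.3534 -0.0499] rot [0. 0. 0.] rows 10 per row [-0.037  -0.0353 -0.005 ] [0. 0. 0.]
total lin [-0.582  -0.6155 -0.0495] rot [-0.09  0.01  7.79] rows 16 per row [-0.0364 -0.0385 -0.0031] [-0.01  0.    0.49]
(array([760.818204  ,  55.19109375, 193.50943714]), np.float64(3.9525004728322557))
```

>>> apply_moves([
  {"delta_rot": [0, 0, 0], "linear": [-0.037, -0.038, -0.01], "claw": 0.085},
  {"delta_rot": [0, 0, 0], "linear": [-0.037, -0.038, -0.01], "claw": 0.085},
  {"delta_rot": [0, 0, 0], "linear": [-0.037, -0.038, -0.01], "claw": 0.085},
  {"delta_rot": [0, 0, 1], "linear": [-0.037, -0.038, -0.01], "claw": 0.085},
  {"delta_rot": [0, 0, 1], "linear": [-0.037, -0.038, -0.01], "claw": 0.085},
  {"delta_rot": [0, 0, 1], "linear": [-0.037, -0.038, 0], "claw": 0.085},
  {"delta_rot": [0, 0, 1], "linear": [-0.037, -0.038, 0], "claw": 0.085},
  {"delta_rot": [0, 0, 1], "linear": [-0.037, -0.038, 0], "claw": 0.085},
  {"delta_rot": [0, 0, 1], "linear": [-0.037, -0.038, 0], "claw": 0.085},
  {"delta_rot": [0, 0, 1], "linear": [-0.037, -0.038, 0], "claw": 0.085},
  {"delta_rot": [0, 0, 1], "linear": [-0.037, -0.038, 0], "claw": 0.085},
  {"delta_rot": [0, 0, 0], "linear": [-0.037, -0.038, 0], "claw": 0.085},
])

```text
time: 1.65
position: [457.1, 0.7, 299.1]
eef_rot: [0.241, 0.97, -0.001, -0.0]
ft_force: [0.3, -0.2, -0.5]
gripper_width: 0.992
```

```bash
python3 - <<'E'
from h import *
from rig import bot,cams
s=bot.read_state();print(s["time"],s["position"],s["qpos"].round(3),s["ft_force"])
go(s,(558,-169,260),down(62))
E
```

```text
1.65 [457.06857557   0.67437989 299.1076119 ] [-6.660e-01  0.000e+00  5.740e-01  1.916e+00  1.000e-03  1.226e+00
  9.910e-01] [ 0.33947032 -0.18831096 -0.47726067]
total lin [-0.1687 -0.1025  0.0392] rot [-0.06  0.01  0.06] rows 4 per row [-0.0422 -0.0256  0.0098] [-0.02  0.    0.01]
```

>>> apply_moves([
  {"delta_rot": [0, 0, 0], "linear": [-0.042, -0.025, 0.01], "claw": 0.085},
  {"delta_rot": [0, 0, 0], "linear": [-0.042, -0.025, 0.01], "claw": 0.085},
  {"delta_rot": [0, 0, 0], "linear": [-0.042, -0.025, 0.01], "claw": 0.085},
  {"delta_rot": [0, 0, 0], "linear": [-0.042, -0.025, 0.01], "claw": 0.085},
  {"delta_rot": [0, 0, 0], "linear": [0, 0, 0], "claw": 0.085},
])

```text
time: 2.28
position: [560.5, -175.9, 257.5]
eef_rot: [0.244, 0.97, -0.001, 0.0]
ft_force: [-0.7, 0.0, -0.7]
gripper_width: 0.993
```

```bash
python3 - <<'E'
from h import *
from rig import bot,cams
s=bot.read_state();print(s["position"],s["qpos"].round(3),s["dq"].round(3))
i=cams.camera_info("wrist");p,d=cams.read_camera("wrist");np.savez("w1.npz",p=p,d=d,**i);cv2.imwrite("pics/w1.png",p[:,:,::-1])
c=Cam(i)
H=cv2.cvtColor(p,cv2.COLOR_RGB2HSV).astype(int)
br=(H[...,0]>=12)&(H[...,0]<=30)&(H[...,1]>110)
P=maskpts(c,br,d);print(len(P),P.min(0),P.max(0))
for a,b in[(80,88),(44,52)]:
    t=P[(P[:,2]>a)&(P[:,2]<b)];print(a,len(t),cv2.minAreaRect(t[:,:2].astype(np.float32)),t.mean(0),t.min(0),t.max(0))
rd=((H[...,0]<8)|(H[...,0]>172))&(H[...,1]>150)&(H[...,2]>70)
k,l,st,ce=cv2.connectedComponentsWithStats(rd.astype(np.uint8))
for j in range(1,k):
    if st[j,4]>100:
        Q=maskpts(c,l==j,d);print(st[j]);
        e=np.cov(Q.T);w,V=np.linalg.eigh(e);print(Q.mean(0),"dir",V[:,2],Q[np.argmin(Q@V[:,2])],Q[np.argmax(Q@V[:,2])])
E
```

```text
[ 560.51542682 -175.91818574  257.48510778] [-0.327  0.349  0.717  1.697 -0.244  1.187  1.53 ] [-0.025 -0.03  -0.044  0.016 -0.024  0.029  0.003]
5473 [ 517.33999885 -199.08432903   20.84782517] [734.68505596  52.35661979 102.46766163]
80 1658 ((637.3908081054688, -81.20526885986328), (273.3628845214844, 33.55898666381836), 47.71640396118164) [ 571.90706173 -153.96498011   83.4971373 ] [ 538.23373336 -188.73278425   80.04472976] [734.19039377  17.58285357  87.91491936]
44 2325 ((634.794189453125, -74.16502380371094), (305.64501953125, 58.54389953613281), 50.77481460571289) [ 576.79864741 -141.58715459   47.7696162 ] [ 527.59660436 -198.58213568   44.00737106] [734.07646113  45.40588365  51.95992166]
[ 151    5   32   69 1091]
[ 391.58457951 -223.68109489   40.61008491] dir [-0.32653189  0.75444823  0.56937228] [ 405.25881734 -246.19415654   20.62833232] [ 380.93296374 -204.49321722   56.5323907 ]
[322  74  19  66 872]
[ 493.72139745 -133.92961815   31.32339645] dir [-0.85296117  0.42550607  0.30232735] [ 520.61990377 -145.06967275   21.53313436] [ 473.71070947 -124.34792396   38.41762387]
[  56  139   61   55 1077]
[ 440.92551057 -339.31802531   40.02263069] dir [-0.31573095  0.75789348 -0.57088655] [ 449.72998084 -360.98761856   54.38456299] [ 433.82469906 -315.52937484   21.3145824 ]
[320 231  15  64 761]
[ 613.75190321 -201.5094959    32.66940244] dir [-0.8020646   0.45253568 -0.38974843] [ 636.97053777 -214.17979412   43.52469823] [ 592.09451376 -186.9199305    20.54588974]
[229 327  46  15 427]
[ 639.65973977 -295.1430769    40.95535391] dir [-0.14186974 -0.81003735 -0.56895735] [ 643.75197379 -272.63822802   55.07983693] [ 631.50221644 -320.22747423   21.27000955]
```

View pics/w1.png

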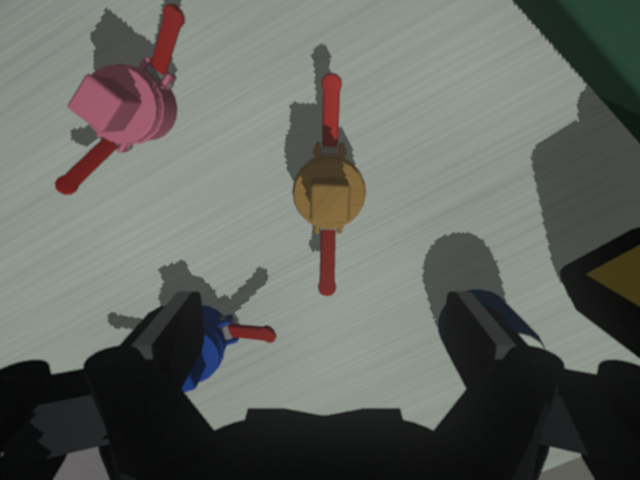

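The picture shows the brass coupling at (330,195), its arms at (332,110) and (327,265). Blue and pink look-alikes are to the left, and the bottle and grease can at right. I'll limit the mask to the brass blob.

```bash
cat > br.py <<'E'
from h import *
def brass(p,d,c,roi=None):
    H=cv2.cvtColor(p,cv2.COLOR_RGB2HSV).astype(int)
    br=((H[...,0]>=12)&(H[...,0]<=30)&(H[...,1]>110)).astype(np.uint8)
    if roi: m=np.zeros_like(br);m[roi[1]:roi[3],roi[0]:roi[2]]=1;br&=m
    return br>0
E
python3 - <<'E'
from br import *
z=np.load("w1.npz");c=Cam(z);m=brass(z["p"],z["d"],c,(280,130,380,245));P=maskpts(c,m,z["d"])
for a,b in[(80,88),(44,52)]:
    t=P[(P[:,2]>a)&(P[:,2]<b)];print(a,len(t),cv2.minAreaRect(t[:,:2].astype(np.float32)),t.mean(0),t.min(0),t.max(0))
# silhouette of boss top by pixel: brighter
p=z["p"];v=cv2.cvtColor(p,cv2.COLOR_RGB2HSV)[...,2]
cv2.imwrite("pics/w1c.png",cv2.resize(p[60:300,270:390,::-1],None,fx=2.5*2,fy=2.5,interpolation=cv2.INTER_CUBIC) if 0 else cv2.resize(p[130:245,280:380,::-1],None,fx=5,fy=5,interpolation=cv2.INTER_CUBIC))
for uv,zz in [((332,78),45),((327,290),45)]: print(c.plane([uv],zz))
E
```

```text
80 1512 ((556.8484497070312, -169.54551696777344), (29.446788787841797, 29.34539031982422), 61.37792205810547) [ 556.38141759 -169.53111339   83.45721482] [ 538.23373336 -188.73278425   80.04472976] [ 575.42993779 -150.75167933   86.00970821]
44 2011 ((556.8403930664062, -169.0369873046875), (56.77980422973633, 57.66933822631836), 14.016525268554688) [ 552.6150782  -167.09275711   47.72798696] [ 527.59660436 -198.58213568   44.52227453] [ 586.03326783 -140.48489203   51.64750512]
[[ 477.56030008 -124.73922167   45.        ]]
[[ 632.95895134 -212.05220857   45.        ]]
```

View pics/w1c.png

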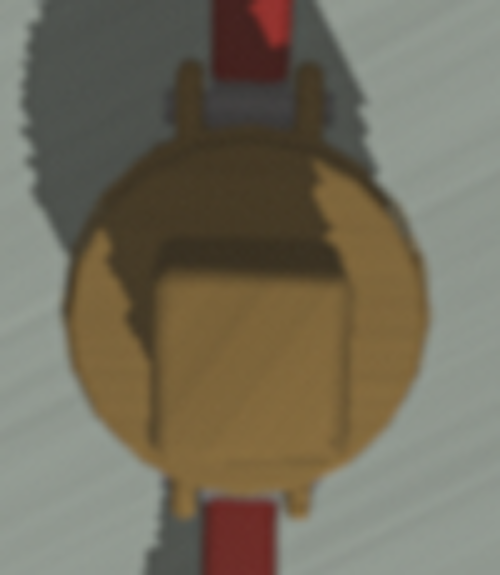

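```bash
python3 - <<'E'
from h import *
from rig import bot,cams
go(bot.read_state(),(556.8,-169.3,110),down(61.4));
E
```

```text
total lin [0.0052 0.002  0.1478] rot [0.06 0.   0.51] rows 3 per row [0.0017 0.0007 0.0493] [0.02 0.   0.17]
```

>>> apply_moves([
  {"delta_rot": [0, 0, 0.5], "linear": [0.002, 0.001, 0.048], "claw": 0.07},
  {"delta_rot": [0, 0, 0], "linear": [0.002, 0.001, 0.048], "claw": 0.07},
  {"delta_rot": [0, 0, 0], "linear": [0.001, 0, 0.048], "claw": 0.07},
  {"delta_rot": [0, 0, 0], "linear": [0, 0, 0.01], "claw": 0.06},
  {"delta_rot": [0, 0, 0], "linear": [0, 0, 0], "claw": 0.06},
])

```text
time: 2.95
position: [559.4, -161.4, 103.7]
eef_rot: [0.243, 0.97, 0.004, 0.003]
ft_force: [0.9, -0.4, 1.0]
gripper_width: 0.701
```

```bash
python3 - <<'E'
from h import *
from rig import bot,cams
s=bot.read_state();print(s["gripper_width"]);go(s,(556.8,-169.3,68.5),down(61.4))
p,d=cams.read_camera("wrist");cv2.imwrite("pics/w2.png",p[:,:,::-1])
E
```

```text
0.7014503319956359
total lin [-0.0013 -0.0086  0.0352] rot [0.55 0.18 0.51] rows 1 per row [-0.0013 -0.0086  0.0352] [0.55 0.18 0.51]
```

View pics/w2.png

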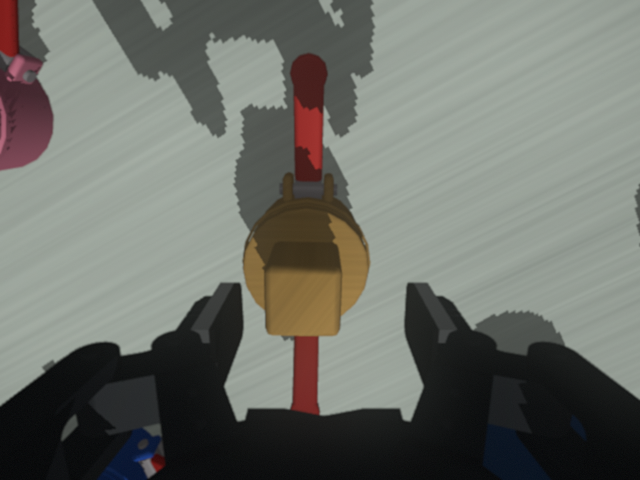

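The boss (303,290) sits between the fingers but off-centre by about 8 mm, as the state also says. I'll correct that, then descend.

>>> apply_moves([
  {"delta_rot": [0.5, 0.2, 0.5], "linear": [-0.001, -0.009, 0], "claw": 0.06},
  {"delta_rot": [0, 0, 0], "linear": [0, 0, 0], "claw": 0.06},
  {"delta_rot": [0, 0, 0], "linear": [0, 0, 0.015], "claw": 0.06},
  {"delta_rot": [0, 0, 0], "linear": [0, 0, 0], "claw": 0.06},
])

```text
time: 3.5
position: [559.1, -171.3, 92.7]
eef_rot: [0.247, 0.969, 0.001, 0.004]
ft_force: [0.3, -0.4, 0.4]
gripper_width: 0.701
```

```bash
python3 - <<'E'
from h import *
from rig import bot,cams
s=bot.read_state();print(s["gripper_width"]);go(s,(556.8,-169.3,68.5),down(61.4))
E
```

```text
0.7005629516112991
total lin [0.0031 0.0006 0.0242] rot [ 0.21  0.44 -0.03] rows 1 per row [0.0031 0.0006 0.0242] [ 0.21  0.44 -0.03]
```

>>> apply_moves([
  {"delta_rot": [0.2, 0.4, 0], "linear": [0.003, 0, 0.012], "claw": 0.06},
  {"delta_rot": [0, 0, 0], "linear": [0, 0, 0.012], "claw": 0.06},
  {"delta_rot": [0, 0, 0], "linear": [0, 0, 0], "claw": 0.06},
])

```text
time: 3.88
position: [555.9, -169.4, 66.2]
eef_rot: [0.247, 0.969, -0.0, -0.001]
ft_force: [0.2, -0.9, 0.2]
gripper_width: 0.705
```

```bash
python3 - <<'E'
from h import *
from rig import bot,cams
s=bot.read_state();print(s["gripper_width"]);go(s,(556.8,-169.3,68.5),down(61.4))
E
```

```text
0.7048833660392014
total lin [-0.0007  0.0006 -0.0023] rot [-0.03 -0.08 -0.01] rows 1 per row [-0.0007  0.0006 -0.0023] [-0.03 -0.08 -0.01]
```

>>> apply_moves([
  {"delta_rot": [0, 0, 0], "linear": [0, 0, -0.002], "claw": 0.06},
  {"delta_rot": [0, 0, 0], "linear": [0, 0, 0], "claw": 0.02},
  {"delta_rot": [0, 0, 0], "linear": [0, 0, 0], "claw": 0.02},
  {"delta_rot": [0, 0, 0], "linear": [0, 0, 0], "claw": 0.02},
  {"delta_rot": [0, 0, 0], "linear": [0, 0, 0], "claw": 0.02},
], force=80)

```text
time: 4.5
position: [556.3, -169.5, 68.8]
eef_rot: [0.247, 0.969, -0.0, -0.0]
ft_force: [-0.0, -0.3, -1.5]
gripper_width: 0.339
```

```bash
python3 - <<'E'
from h import *
from rig import bot,cams
s=bot.read_state();print(s);
E
```

```text
{'time': 4.5, 'qpos': array([-0.23418077,  0.55620492,  0.60103715,  1.88265321, -0.41616437,
        0.83031156,  1.6546397 ]), 'dq': array([-1.68737501e-03, -1.59676193e-05,  8.71015404e-04, -8.07256244e-04,
        1.22489822e-04, -1.76138231e-03, -6.68403656e-04]), 'effort': array([ 3.17153300e-02, -4.33984852e+01,  8.90835196e+00, -1.86093986e+01,
       -6.36596160e-04,  7.55979214e-02, -1.15165090e-03]), 'position': array([ 556.2533074 , -169.54239827,   68.77151018]), 'eef_rot': array([ 2.47040498e-01,  9.69005110e-01, -7.48027456e-05, -2.90098494e-04]), 'ft_force': array([-0.02127221, -0.2527728 , -1.49937534]), 'wrist_torque': array([-0.01626781, -0.03849376, -0.0141389 ]), 'gripper_width': 0.33932534438456874}
```

>>> apply_moves([
  {"delta_rot": [0, 0, 0], "linear": [0, 0, -0.02], "claw": 0.02},
  {"delta_rot": [0, 0, 0], "linear": [0, 0, -0.045], "claw": 0.02},
  {"delta_rot": [0, 0, 0], "linear": [0, 0, -0.045], "claw": 0.02},
  {"delta_rot": [0, 0, 0], "linear": [0, 0, -0.045], "claw": 0.02},
  {"delta_rot": [0, 0, 0], "linear": [0, 0, -0.045], "claw": 0.02},
  {"delta_rot": [0, 0, 0], "linear": [0, 0, -0.04], "claw": 0.02},
  {"delta_rot": [0, 0, 0], "linear": [0, 0, 0], "claw": 0.02},
])

```text
time: 5.38
position: [553.8, -170.7, 320.9]
eef_rot: [0.249, 0.969, 0.0, -0.001]
ft_force: [-0.1, 0.5, -2.6]
gripper_width: 0.345
```

```bash
python3 - <<'E'
from h import *
from rig import bot,cams
s=bot.read_state();print(s["gripper_width"],s["qpos"].round(2));go(s,(600,100,320),down(61.4),.045)
E
```

```text
0.3452253542537116 [-0.37  0.29  0.75  1.62 -0.2   1.31  1.48]
total lin [0.09   0.2594 0.0011] rot [ 0.01 -0.09 -0.23] rows 7 per row [0.0129 0.0371 0.0002] [ 0.   -0.01 -0.03]
```

>>> apply_moves([
  {"delta_rot": [0, 0, 0], "linear": [0.007, 0.02, 0], "claw": 0.02},
  {"delta_rot": [0, 0, 0], "linear": [0.013, 0.037, 0], "claw": 0.02},
  {"delta_rot": [0, 0, 0], "linear": [0.013, 0.037, 0], "claw": 0.02},
  {"delta_rot": [0, 0, 0], "linear": [0.013, 0.037, 0], "claw": 0.02},
  {"delta_rot": [0, 0, 0], "linear": [0.013, 0.037, 0], "claw": 0.02},
  {"delta_rot": [0, 0, 0], "linear": [0.013, 0.037, 0], "claw": 0.02},
  {"delta_rot": [0, 0, 0], "linear": [0.013, 0.037, 0], "claw": 0.02},
  {"delta_rot": [0, 0, 0], "linear": [0.007, 0.018, 0], "claw": 0.02},
  {"delta_rot": [0, 0, 0], "linear": [0, 0, 0], "claw": 0.02},
  {"delta_rot": [0, 0, 0], "linear": [0, 0, 0], "claw": 0.02},
])

```text
time: 6.62
position: [590.1, 103.2, 308.6]
eef_rot: [0.255, 0.967, -0.005, -0.012]
ft_force: [-0.1, -0.3, -2.4]
gripper_width: 0.34
```

```bash
python3 - <<'E'
from h import *
from rig import bot,cams
s=bot.read_state();print(s["gripper_width"],s["position"],s["qpos"].round(2),s["dq"].round(3))
i=cams.camera_info("wrist");p,d=cams.read_camera("wrist");np.savez("w3.npz",p=p,d=d,**i);cv2.imwrite("pics/w3.png",p[:,:,::-1])
c=Cam(i);print(c.proj([[526,148,154],[526,148,60]]))
E
```

```text
0.3403217009586208 [590.14153811 103.16748301 308.64306313] [-0.73  0.33  0.64  1.58 -0.2   1.32  0.99] [ 0.002  0.001  0.003  0.008  0.001 -0.001  0.001]
[[339.50304345 106.0830307 ]
 [337.15648577 111.40997367]]
```

View pics/w3.png

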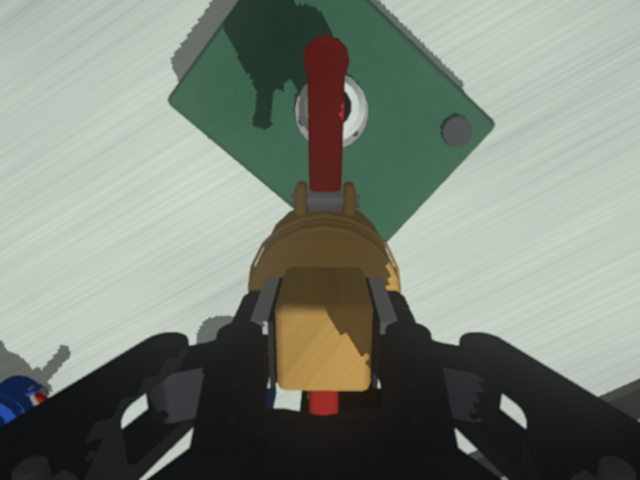

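The raised cam arm hides the adaptor, around (332,108). I'll shift sideways and look again.

>>> apply_moves([
  {"delta_rot": [0, 0, 0], "linear": [0, -0.025, 0], "claw": 0.02},
  {"delta_rot": [0, 0, 0], "linear": [0, -0.025, 0], "claw": 0.02},
  {"delta_rot": [0, 0, 0], "linear": [0, 0, 0], "claw": 0.02},
  {"delta_rot": [0, 0, 0], "linear": [0, 0, 0], "claw": 0.02},
])

```text
time: 7.18
position: [564.3, 52.3, 310.3]
eef_rot: [0.259, 0.966, -0.005, -0.011]
ft_force: [-0.2, 0.1, -2.8]
gripper_width: 0.338
```

```bash
python3 - <<'E'
from h import *
from rig import bot,cams
s=bot.read_state();print(s["gripper_width"],s["position"],s["qpos"].round(2),s["dq"].round(3))
i=cams.camera_info("wrist");p,d=cams.read_camera("wrist");np.savez("w4.npz",p=p,d=d,**i);cv2.imwrite("pics/w4.png",p[:,:,::-1])
c=Cam(i);u=c.proj([[526,148,154],[526,148,60]]);print(u)
x,y=u[0].astype(int);x0=max(x-50,0);y0=max(y-50,0);print(x0,y0)
cv2.imwrite("pics/w4c.png",cv2.resize(p[y0:y0+100,x0:x0+100,::-1],None,fx=5.5,fy=5.5,interpolation=cv2.INTER_CUBIC))
P=maskpts(c,np.pad(np.ones((110,110),bool),((y0,480-110-y0),(x0,640-110-x0))),d)
for a,b in[(149,157.5),(158,168)]:
    t=P[(P[:,2]>a)&(P[:,2]<b)];print(a,len(t),cv2.minAreaRect(t[:,:2].astype(np.float32)),cv2.minEnclosingCircle(t[:,:2].astype(np.float32)),t.mean(0))
E
```

```text
0.33815228276208587 [564.29080888  52.34382176 310.30129871] [-0.7   0.27  0.66  1.65 -0.17  1.3   1.04] [ 0.014 -0.013  0.012  0.01   0.016  0.002  0.   ]
[[424.61150262 101.05033406]
 [400.51544242 107.50809737]]
374 51
149 2186 ((523.6937866210938, 143.11166381835938), (44.37337112426758, 44.25260925292969), 60.08293533325195) ((523.60009765625, 143.0989990234375), 22.45795440673828) [522.94789321 141.54925433 152.60765766]
158 1313 ((523.7850341796875, 143.08187866210938), (25.187856674194336, 25.469547271728516), 14.088765144348145) ((523.5449829101562, 143.09576416015625), 13.008265495300293) [523.51079001 142.85419736 161.54548016]
```

View pics/w4c.png

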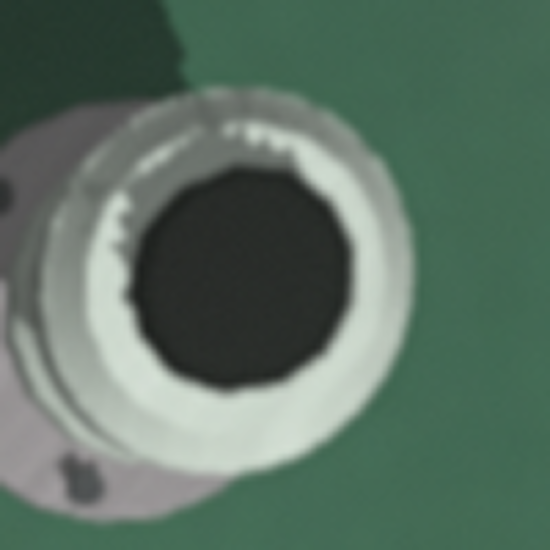

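The adaptor's rim and seal circles agree: centre (523.7, 143.1), radii 22.4 and 13.0 mm, which matches the sizes given. I'll turn the cams crosswise to the reach, so both can be pushed later with the tool tilted sideways.

```bash
python3 - <<'E'
from br import *
from rig import bot,cams
s=bot.read_state()
z=np.load("w4.npz");c=Cam(z)
# boss top in hand
m=brass(z["p"],z["d"],c,(240,240,420,420));P=maskpts(c,m,z["d"]);R=Ro.from_quat(s["eef_rot"]);T=R.inv().apply(P-s["position"])
t=T[(abs(T[:,2]+15.5)<5)];print(len(t),t.min(0),t.max(0),cv2.minAreaRect(t[:,:2].astype(np.float32)))
go(s,(523.7,143.1,262),down(15.2))
E
```

```text
8627 [-15.394004   -14.81796403 -18.42298712] [ 15.09504864  28.03339102 -10.50277685] ((-0.24484539031982422, 6.529436111450195), (30.3720645904541, 42.871822357177734), 0.5069814324378967)
total lin [0.0799 0.0594 0.0489] rot [-1.26 -0.62 44.77] rows 5 per row [0.016  0.0119 0.0098] [-0.25 -0.12  8.95]
```

>>> apply_moves([
  {"delta_rot": [0, 0, 0], "linear": [0.03, 0.022, 0], "claw": 0.02},
  {"delta_rot": [0, 0, 0], "linear": [0.03, 0.022, 0], "claw": 0.02},
  {"delta_rot": [-1.2, -0.6, 0], "linear": [0.02, 0.015, 0.01], "claw": 0.02},
  {"delta_rot": [0, 0, 8], "linear": [0, 0, 0.006], "claw": 0.02},
  {"delta_rot": [0, 0, 8], "linear": [0, 0, 0.006], "claw": 0.02},
  {"delta_rot": [0, 0, 8], "linear": [0, 0, 0.006], "claw": 0.02},
  {"delta_rot": [0, 0, 8], "linear": [0, 0, 0.006], "claw": 0.02},
  {"delta_rot": [0, 0, 8], "linear": [0, 0, 0.006], "claw": 0.02},
  {"delta_rot": [0, 0, 5], "linear": [0, 0, 0], "claw": 0.02},
  {"delta_rot": [0, 0, 0], "linear": [0, 0, 0], "claw": 0.02},
])

```text
time: 8.48
position: [524.7, 154.6, 269.6]
eef_rot: [0.614, 0.789, 0.004, -0.003]
ft_force: [0.7, -0.3, -3.3]
gripper_width: 0.342
```

```bash
python3 - <<'E'
from h import *
from rig import bot,cams
s=bot.read_state();print(s["gripper_width"],s["qpos"].round(2));go(s,(523.7,143.1,245),down(15.2))
E
```

```text
0.3417855656812336 [-0.96  0.25  0.73  1.78 -0.19  1.18  0.06]
total lin [-0.0112 -0.0038  0.0245] rot [ 0.11 -0.55 -1.  ] rows 1 per row [-0.0112 -0.0038  0.0245] [ 0.11 -0.55 -1.  ]
```

>>> apply_moves([
  {"delta_rot": [0.1, -0.5, -1], "linear": [-0.011, -0.004, 0], "claw": 0.02},
  {"delta_rot": [0, 0, 0], "linear": [0, 0, 0.01], "claw": 0.02},
  {"delta_rot": [0, 0, 0], "linear": [0, 0, 0.01], "claw": 0.02},
  {"delta_rot": [0, 0, 0], "linear": [0, 0, 0], "claw": 0.02},
  {"delta_rot": [0, 0, 0], "linear": [0, 0, 0], "claw": 0.02},
])

```text
time: 9.1
position: [523.3, 142.4, 247.7]
eef_rot: [0.606, 0.796, -0.0, -0.0]
ft_force: [-0.2, -0.2, -3.4]
gripper_width: 0.341
```

```bash
python3 - <<'E'
from h import *
from rig import bot,cams
s=bot.read_state();print(s["gripper_width"],s["qpos"].round(2),s["dq"].round(3));go(s,(523.7,143.1,225),down(15.2))
p,d=cams.read_camera("scene");cv2.imwrite("pics/s1.png",cv2.resize(p[200:350,280:450,::-1],None,fx=4,fy=4,interpolation=cv2.INTER_CUBIC))
p,d=cams.read_camera("side");cv2.imwrite("pics/s2.png",cv2.resize(p[70:220,210:380,::-1],None,fx=4,fy=4,interpolation=cv2.INTER_CUBIC))
E
```

```text
0.34123337559401556 [-0.95  0.26  0.72  1.81 -0.19  1.14  0.11] [-0.002  0.006  0.002  0.009 -0.002 -0.     0.002]
total lin [0.0005 0.0006 0.0227] rot [-0.03 -0.01  0.26] rows 1 per row [0.0005 0.0006 0.0227] [-0.03 -0.01  0.26]
```

View pics/s1.png

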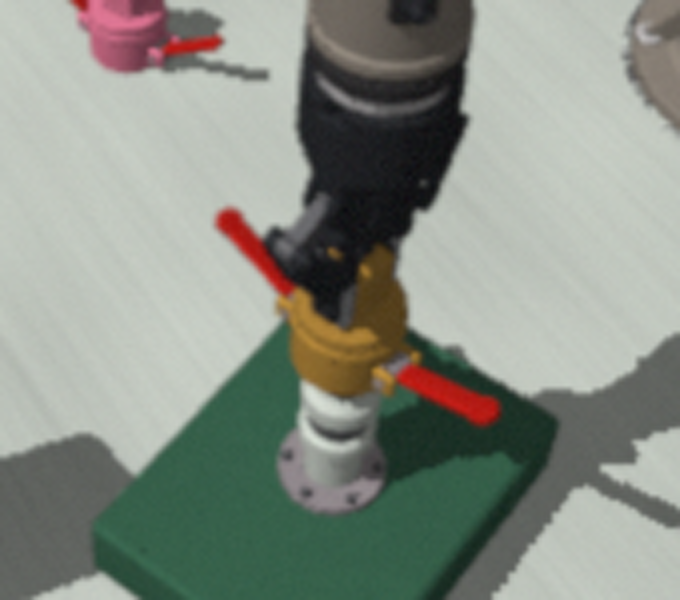

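View pics/s2.png

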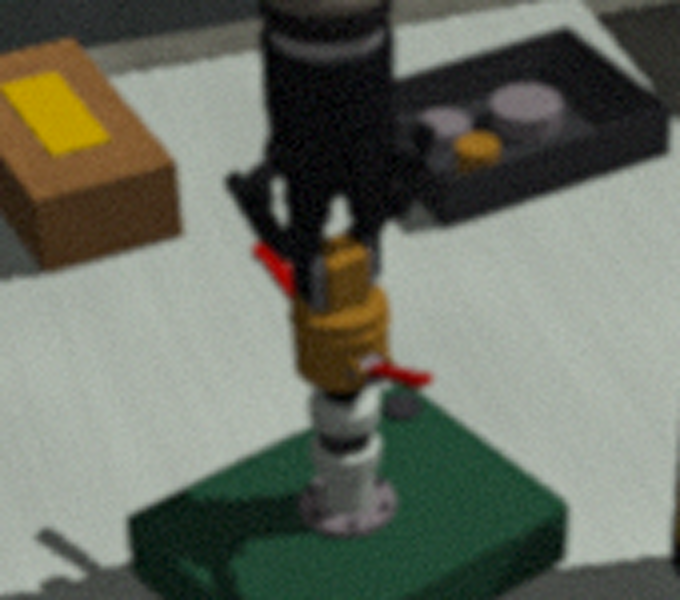

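In both views the coupling hangs upright and centred over the adaptor, with its arms up. I'll lower it in small steps and watch the force.

>>> apply_moves([
  {"delta_rot": [0, 0, 0], "linear": [0.001, 0.001, 0.006], "claw": 0.02},
  {"delta_rot": [0, 0, 0], "linear": [0, 0, 0.006], "claw": 0.02},
  {"delta_rot": [0, 0, 0], "linear": [0, 0, 0.006], "claw": 0.02},
  {"delta_rot": [0, 0, 0], "linear": [0, 0, 0.005], "claw": 0.02},
  {"delta_rot": [0, 0, 0], "linear": [0, 0, 0], "claw": 0.02},
])

```text
time: 9.82
position: [524.0, 144.1, 223.2]
eef_rot: [0.605, 0.796, -0.0, -0.0]
ft_force: [0.1, 0.1, -3.9]
gripper_width: 0.337
```

```bash
python3 - <<'E'
from h import *
from rig import bot,cams
s=bot.read_state();print(s["gripper_width"],s["wrist_torque"],s["dq"].round(3));go(s,(523.7,143.1,200),down(15.2))
E
```

```text
0.3374351824054856 [0.01330847 0.02141214 0.02255787] [ 0.002 -0.002  0.002 -0.007 -0.002 -0.002  0.   ]
total lin [-0.0009 -0.0006  0.0232] rot [-0.02 -0.02  0.29] rows 1 per row [-0.0009 -0.0006  0.0232] [-0.02 -0.02  0.29]
```

>>> apply_moves([
  {"delta_rot": [0, 0, 0], "linear": [-0.001, -0.0005, 0.002], "claw": 0.02},
  {"delta_rot": [0, 0, 0], "linear": [0, 0, 0.003], "claw": 0.02},
  {"delta_rot": [0, 0, 0], "linear": [0, 0, 0.003], "claw": 0.02},
])

```text
time: 10.2
position: [524.2, 143.5, 215.8]
eef_rot: [0.605, 0.796, 0.001, -0.0]
ft_force: [-1.2, 1.3, -1.9]
gripper_width: 0.339
```

```bash
python3 - <<'E'
from h import *
from rig import bot,cams
s=bot.read_state();print(s["gripper_width"],s["wrist_torque"]);go(s,(523.7,143.1,200),down(15.2))
E
```

```text
0.3393453013282065 [0.36976886 0.31710875 0.01387899]
total lin [-0.0003 -0.0006  0.0158] rot [ 0.06 -0.11  0.29] rows 1 per row [-0.0003 -0.0006  0.0158] [ 0.06 -0.11  0.29]
```

>>> apply_moves([
  {"delta_rot": [0, 0, 0], "linear": [0, 0, 0.003], "claw": 0.02},
  {"delta_rot": [0, 0, 0], "linear": [0, 0, 0.003], "claw": 0.02},
])

```text
time: 10.45
position: [524.1, 143.7, 209.2]
eef_rot: [0.605, 0.796, 0.001, -0.0]
ft_force: [0.1, 0.5, -4.2]
gripper_width: 0.339
```

```bash
python3 - <<'E'
from h import *
from rig import bot,cams
s=bot.read_state();print(s["gripper_width"],s["wrist_torque"]);go(s,(523.7,143.1,200),down(15.2))
E
```

```text
0.33932737061765694 [ 0.11536037  0.09289049 -0.00110939]
total lin [-0.0005 -0.0006  0.0092] rot [ 0.06 -0.11  0.31] rows 1 per row [-0.0005 -0.0006  0.0092] [ 0.06 -0.11  0.31]
```

>>> apply_moves([
  {"delta_rot": [0, 0, 0], "linear": [0, 0, 0.004], "claw": 0.02},
  {"delta_rot": [0, 0, 0], "linear": [0, 0, 0.004], "claw": 0.02},
  {"delta_rot": [0, 0, 0], "linear": [0, 0, 0.003], "claw": 0.02},
  {"delta_rot": [0, 0, 0], "linear": [0, 0, 0.002], "claw": 0.02},
])

```text
time: 10.95
position: [524.1, 143.7, 194.8]
eef_rot: [0.605, 0.796, 0.001, -0.0]
ft_force: [-1.5, -0.0, -2.5]
gripper_width: 0.341
```

```bash
python3 - <<'E'
from h import *
from rig import bot,cams
s=bot.read_state();print(s["gripper_width"],s["wrist_torque"]);go(s,(523.7,143.1,190),down(15.2))
E
```

```text
0.3405538816849779 [ 0.15814361 -0.01852617  0.02538613]
total lin [-0.0005 -0.0005  0.0048] rot [ 0.03 -0.08  0.31] rows 1 per row [-0.0005 -0.0005  0.0048] [ 0.03 -0.08  0.31]
```

>>> apply_moves([
  {"delta_rot": [0, 0, 0], "linear": [0, 0, 0.0012], "claw": 0.02},
  {"delta_rot": [0, 0, 0], "linear": [0, 0, 0.0012], "claw": 0.02},
  {"delta_rot": [0, 0, 0], "linear": [0, 0, 0.0012], "claw": 0.02},
  {"delta_rot": [0, 0, 0], "linear": [0, 0, 0.0012], "claw": 0.02},
])

```text
time: 11.45
position: [524.2, 143.8, 190.6]
eef_rot: [0.605, 0.796, 0.001, -0.001]
ft_force: [-3.0, -0.7, 9.6]
gripper_width: 0.337
```

>>> apply_moves([
  {"delta_rot": [0, 0, 0], "linear": [0, 0, 0.0012], "claw": 0.02},
])

```text
time: 11.58
position: [524.2, 143.7, 190.6]
eef_rot: [0.605, 0.796, 0.001, -0.001]
ft_force: [-4.7, -0.4, 7.5]
gripper_width: 0.342
```

>>> apply_moves([
  {"delta_rot": [0, 0, 0], "linear": [0, 0, 0.0012], "claw": 0.02},
])

```text
time: 11.7
position: [524.3, 143.7, 190.6]
eef_rot: [0.605, 0.796, 0.001, -0.002]
ft_force: [-3.0, 0.7, 7.1]
gripper_width: 0.34
```

>>> apply_moves([
  {"delta_rot": [0, 0, 0], "linear": [-0.0003, -0.0003, 0.0017], "claw": 0.02},
])

```text
time: 11.82
position: [524.2, 143.6, 190.6]
eef_rot: [0.605, 0.796, 0.002, -0.002]
ft_force: [-3.8, -0.3, 8.7]
gripper_width: 0.342
```

>>> apply_moves([
  {"delta_rot": [0, 0, 0], "linear": [0, 0, 0.002], "claw": 0.02},
])

```text
time: 11.95
position: [524.3, 143.6, 190.3]
eef_rot: [0.605, 0.796, 0.002, -0.003]
ft_force: [-4.8, -0.8, 9.5]
gripper_width: 0.342
```

>>> apply_moves([
  {"delta_rot": [0, 0, 0], "linear": [0, 0, 0.002], "claw": 0.02},
])

```text
time: 12.08
position: [524.3, 143.6, 190.1]
eef_rot: [0.605, 0.796, 0.002, -0.003]
ft_force: [-4.7, 0.4, 10.5]
gripper_width: 0.339
```

```bash
python3 - <<'E'
from h import *
from rig import bot,cams
s=bot.read_state();print(s["ft_force"],s["wrist_torque"]);go(s,(523.7,143.1,190),down(15.5))
E
```

```text
[-4.65702613  0.39848353 10.54775852] [-0.1632042   1.17738696  0.02491571]
total lin [-0.0003 -0.0007  0.0001] rot [-0.02 -0.46 -0.01] rows 1 per row [-0.0003 -0.0007  0.0001] [-0.02 -0.46 -0.01]
```

>>> apply_moves([
  {"delta_rot": [0, -0.4, 0], "linear": [-0.0003, -0.0007, 0.0024], "claw": 0.02},
])

```text
time: 12.2
position: [524.2, 143.7, 189.6]
eef_rot: [0.605, 0.796, 0.001, -0.001]
ft_force: [-4.3, 1.2, 9.3]
gripper_width: 0.339
```

>>> apply_moves([
  {"delta_rot": [0, -0.3, 0], "linear": [-0.0003, -0.0007, 0.0026], "claw": 0.02},
])

```text
time: 12.32
position: [524.1, 143.7, 189.1]
eef_rot: [0.605, 0.796, 0.001, 0.001]
ft_force: [-4.9, -0.4, 10.6]
gripper_width: 0.336
```

>>> apply_moves([
  {"delta_rot": [0, -0.3, 0], "linear": [0, -0.0005, 0.0026], "claw": 0.02},
])

```text
time: 12.45
position: [524.1, 143.9, 188.7]
eef_rot: [0.605, 0.796, -0.0, 0.002]
ft_force: [-5.4, -0.3, 11.9]
gripper_width: 0.342
```

>>> apply_moves([
  {"delta_rot": [0, 0.1, 0], "linear": [0, -0.0007, 0.0027], "claw": 0.02},
  {"delta_rot": [0, 0, 0], "linear": [0, -0.0005, 0.0027], "claw": 0.02},
])

```text
time: 12.7
position: [524.1, 143.7, 187.8]
eef_rot: [0.605, 0.796, 0.002, 0.001]
ft_force: [-5.1, -0.2, 11.0]
gripper_width: 0.345
```

>>> apply_moves([
  {"delta_rot": [0, 0, 0], "linear": [0, -0.0005, 0.0027], "claw": 0.02},
  {"delta_rot": [0, 0, 0], "linear": [0, -0.0005, 0.0027], "claw": 0.02},
])

```text
time: 12.95
position: [524.1, 143.6, 186.5]
eef_rot: [0.606, 0.796, 0.004, 0.0]
ft_force: [-4.0, 0.4, 10.6]
gripper_width: 0.34
```

```bash
python3 - <<'E'
from h import *
from rig import bot,cams
s=bot.read_state();print(s["ft_force"],s["wrist_torque"]);go(s,(523.7,143.1,190),down(15.5))
E
```

```text
[-3.99495269  0.43979615 10.63942033] [-0.08048887  1.08085731  0.00580399]
total lin [-0.0004 -0.0005 -0.0035] rot [ 0.36 -0.22 -0.05] rows 1 per row [-0.0004 -0.0005 -0.0035] [ 0.36 -0.22 -0.05]
```

>>> apply_moves([
  {"delta_rot": [0.3, -0.2, 0], "linear": [-0.0002, -0.0004, 0.0026], "claw": 0.02},
  {"delta_rot": [0, 0, 0], "linear": [0, -0.0003, 0.0026], "claw": 0.02},
])

```text
time: 13.2
position: [524.2, 143.7, 185.3]
eef_rot: [0.606, 0.796, 0.002, -0.001]
ft_force: [-4.1, -0.1, 10.5]
gripper_width: 0.336
```

>>> apply_moves([
  {"delta_rot": [0.2, 0, 0], "linear": [0, -0.0003, 0.0026], "claw": 0.02},
  {"delta_rot": [0, 0, 0], "linear": [0, -0.0003, 0.0026], "claw": 0.02},
])

```text
time: 13.45
position: [524.3, 143.6, 184.0]
eef_rot: [0.606, 0.796, 0.002, -0.003]
ft_force: [-4.2, 0.1, 10.2]
gripper_width: 0.342
```

>>> apply_moves([
  {"delta_rot": [0, 0, 0], "linear": [0, -0.0003, 0.0026], "claw": 0.02},
])

```text
time: 13.58
position: [524.3, 143.6, 183.3]
eef_rot: [0.606, 0.796, 0.002, -0.003]
ft_force: [-4.7, -0.6, 11.0]
gripper_width: 0.34
```

>>> apply_moves([
  {"delta_rot": [0, 0, 0], "linear": [0, -0.0003, 0.0026], "claw": 0.02},
])

```text
time: 13.7
position: [524.3, 143.6, 182.7]
eef_rot: [0.606, 0.796, 0.003, -0.004]
ft_force: [-6.0, -0.2, 14.9]
gripper_width: 0.34
```

>>> apply_moves([
  {"delta_rot": [0, -0.4, 0], "linear": [0, -0.0005, 0.0023], "claw": 0.02},
])

```text
time: 13.82
position: [524.3, 143.7, 182.7]
eef_rot: [0.606, 0.796, 0.002, -0.001]
ft_force: [-5.0, 0.8, 12.6]
gripper_width: 0.343
```

>>> apply_moves([
  {"delta_rot": [0, -0.3, 0], "linear": [0, -0.0005, 0.0023], "claw": 0.02},
])

```text
time: 13.95
position: [524.2, 143.7, 182.7]
eef_rot: [0.606, 0.796, 0.001, 0.0]
ft_force: [-6.0, 0.4, 12.4]
gripper_width: 0.339
```

The coupling stopped at TCP z 182.7, 7.9 mm below seal contact, with force rising, so it is home. I'll ease off, release and lift away.

>>> apply_moves([
  {"delta_rot": [0, 0, 0], "linear": [0, 0, 0], "claw": 0.02},
  {"delta_rot": [0, 0, 0], "linear": [0, 0, 0], "claw": 0.05},
  {"delta_rot": [0, 0, 0], "linear": [0, 0, 0], "claw": 0.05},
  {"delta_rot": [0, 0, 0], "linear": [0, 0, 0], "claw": 0.05},
  {"delta_rot": [0, 0, 0], "linear": [0, 0, -0.02], "claw": 0.05},
  {"delta_rot": [0, 0, 0], "linear": [0, 0, -0.03], "claw": 0.05},
  {"delta_rot": [0, 0, 0], "linear": [0, 0, -0.04], "claw": 0.05},
  {"delta_rot": [0, 0, 0], "linear": [0, 0, -0.03], "claw": 0.0},
  {"delta_rot": [0, 0, 0], "linear": [0, 0, 0], "claw": 0.0},
  {"delta_rot": [0, 0, 0], "linear": [0, 0, 0], "claw": 0.0},
])

```text
time: 15.2
position: [525.1, 142.8, 305.8]
eef_rot: [0.606, 0.795, 0.001, 0.002]
ft_force: [-0.3, 1.1, 0.1]
gripper_width: 0.001
```

```bash
cat > look.py <<'E'
from h import *
from rig import bot,cams
import sys
n=sys.argv[1]; a=[]
for cam,(x0,y0,x1,y1) in [("scene",(270,200,440,360)),("side",(200,70,380,240))]:
    p,d=cams.read_camera(cam);np.savez(f"{n}{cam}.npz",p=p,d=d,**cams.camera_info(cam))
    a.append(cv2.resize(p[y0:y1,x0:x1,::-1],(400,int(400*(y1-y0)/(x1-x0))),interpolation=cv2.INTER_CUBIC)[:376])
cv2.imwrite(f"pics/{n}.png",np.hstack(a))
s=bot.read_state();print(s["position"],s["qpos"].round(2),s["gripper_width"],s["ft_force"].round(1))
E
python3 look.py k1; python3 - <<'E'
from br import *
from rig import bot,cams
i=cams.camera_info("wrist");p,d=cams.read_camera("wrist");np.savez("w5.npz",p=p,d=d,**i);cv2.imwrite("pics/w5.png",p[:,:,::-1]);c=Cam(i)
H=cv2.cvtColor(p,cv2.COLOR_RGB2HSV).astype(int)
P=maskpts(c,brass(p,d,c),d);P=P[np.hypot(P[:,0]-524,P[:,1]-143)<45];print(len(P))
for a,b in[(193,203),(157,167)]:
    t=P[(P[:,2]>a)&(P[:,2]<b)];
    if len(t):print(a,len(t),np.median(t[:,2]),cv2.minAreaRect(t[:,:2].astype(np.float32)))
rd=((H[...,0]<8)|(H[...,0]>172))&(H[...,1]>150)&(H[...,2]>50)
k,l,st,ce=cv2.connectedComponentsWithStats(rd.astype(np.uint8))
for j in range(1,k):
    if st[j,4]>100:
        Q=maskpts(c,l==j,d);w,V=np.linalg.eigh(np.cov(Q.T));print(st[j],Q.mean(0),"dir",V[:,2])
E
```

```text
[525.06717167 142.74013067 305.58677638] [-0.97  0.21  0.74  1.73 -0.15  1.25  0.07] 0.004976210598563721 [ 0.4  0.5 -1.2]
6511
193 2389 197.5843980261421 ((524.2582397460938, 143.25074768066406), (29.714632034301758, 29.75352668762207), 14.743273735046387)
157 3052 161.7188160223499 ((524.0404052734375, 143.05496215820312), (58.54236602783203, 58.605247497558594), 42.64554977416992)
[ 312   72   24   87 1689] [506.7331844  208.51732871 143.90542398] dir [-0.24532849  0.92119388  0.30201947]
[314 261  17  17 274] [535.39959076 101.07482134 141.66975086] dir [-0.08478551  0.32677164  0.94129258]
[590 401  50  30 479] [751.73184832  72.47857453 195.41202118] dir [-0.6575719   0.36172875  0.66087178]
```

View pics/k1.png

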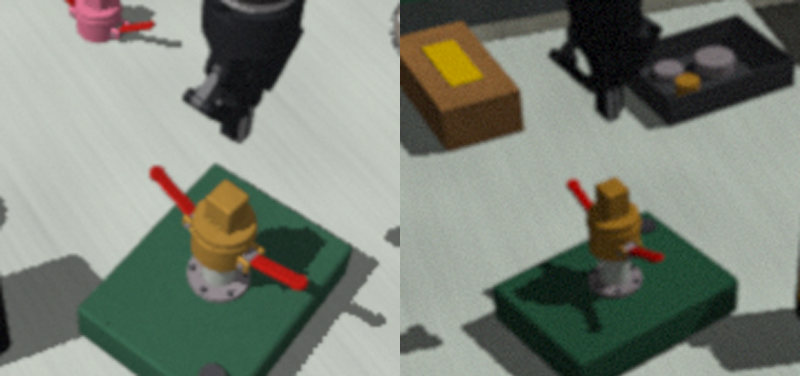

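View pics/w5.png

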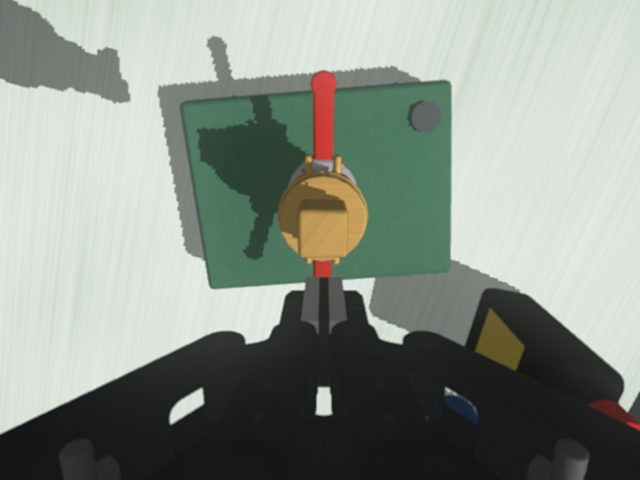

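The wrist picture shows the coupling seated: boss top at z 197.6 (198 expected), body top at 161.7 (162 expected), axis (524.1, 143.2). Both red arms are still up at (323,110) and (322,268). The first arm to close is the +y one.

>>> apply_moves([
  {"delta_rot": [0, 0, 0], "linear": [0.04, 0, 0], "claw": 0.0},
  {"delta_rot": [0, 0, 0], "linear": [0.038, 0, 0.015], "claw": 0.0},
  {"delta_rot": [0, 0, 0], "linear": [0, 0, 0.04], "claw": 0.0},
  {"delta_rot": [0, 0, 0], "linear": [0, 0, 0.04], "claw": 0.0},
  {"delta_rot": [0, 0, 0], "linear": [0, 0, 0.01], "claw": 0.0},
  {"delta_rot": [0, 0, 0], "linear": [0, 0, 0], "claw": 0.0},
])

```text
time: 16.1
position: [503.0, 219.3, 194.2]
eef_rot: [0.607, 0.795, -0.002, 0.001]
ft_force: [-0.5, 0.5, 0.1]
gripper_width: -0.007
```

```bash
cat > cam.py <<'E'
from h import *
from rig import bot
AX=np.array([524.1,143.2]);YAW=104.75
def pose(side,phi,a,L=50.,pre=0.):
    """side +1/-1. returns TCP world pos, R. pre = extra clearance(+)/press(-) along bar normal"""
    f,al=np.radians([phi,a]);n=np.array([-np.sin(f),np.cos(f)]);h=11*abs(np.sin(al+f))
    T=np.array([33,130.])+L*np.array([np.cos(f),np.sin(f)])+(3+h+pre)*n
    T=T+19*np.array([np.sin(al),np.cos(al)])
    th=np.radians(YAW);u=np.array([np.cos(th),np.sin(th)])
    pos=np.r_[AX+side*T[0]*u,T[1]]
    return pos,down(YAW-90)*Ro.from_euler("y",-side*a,degrees=True)
def plan(side,wps):
    s=bot.read_state();p=s["position"];R=Ro.from_quat(s["eef_rot"])
    u=np.array([np.cos(np.radians(YAW)),np.sin(np.radians(YAW))])
    print("t",s["time"],"r",((p[:2]-AX)@u*side).round(1),"pos",p.round(1),"f",s["ft_force"].round(1),"q",s["qpos"].round(2))
    for w in wps:
        q,Q=pose(side,*w); print(w,"lin",(R.inv().apply(q-p)/1000).round(4),"rot",(R.inv()*Q).as_rotvec(degrees=True).round(1)); p,R=q,Q
E
python3 - <<'E'
from cam import *
plan(1,[(17.6,0,50,3)]+[(f,a,50,-1) for f,a in [(10,4),(3,8),(-4,12),(-11,16),(-18,20),(-25,24)]])
E
```

```text
t 16.1 r 79.0 pos [503.  219.3 194.2] f [-0.5  0.5  0.1] q [-1.03  0.33  0.67  1.86 -0.23  1.03 -0.01]
(17.6, 0, 50, 3) lin [-0.001   0.0011  0.0212] rot [-0.1  0.3  0.5]
(10, 4, 50, -1) lin [0.0049 0.     0.0108] rot [ 0. -4. -0.]
(3, 8, 50, -1) lin [0.0031 0.     0.0065] rot [-0. -4. -0.]
(-4, 12, 50, -1) lin [ 0.0027 -0.      0.0066] rot [ 0. -4.  0.]
(-11, 16, 50, -1) lin [ 0.0022 -0.      0.0067] rot [ 0. -4.  0.]
(-18, 20, 50, -1) lin [ 0.0018 -0.      0.0067] rot [-0. -4.  0.]
(-25, 24, 50, -1) lin [0.0014 0.     0.0063] rot [ 0. -4.  0.]
```

>>> apply_moves([
  {"delta_rot": [0, 0, 0], "linear": [0, 0.001, 0.012], "claw": 0.0},
  {"delta_rot": [0, 0, 0], "linear": [0, 0, 0.009], "claw": 0.0},
  {"delta_rot": [0, -4, 0], "linear": [0.004, 0, 0.008], "claw": 0.0},
  {"delta_rot": [0, -4, 0], "linear": [0.003, 0, 0.0065], "claw": 0.0},
  {"delta_rot": [0, -4, 0], "linear": [0.003, 0, 0.0065], "claw": 0.0},
])

```text
time: 16.73
position: [506.4, 227.0, 155.3]
eef_rot: [0.606, 0.788, -0.062, 0.088]
ft_force: [-2.4, -0.0, 5.7]
gripper_width: -0.004
```

```bash
python3 - <<'E'
from cam import *
plan(1,[(f,a,50,-1) for f,a in [(-5,14),(-12,18),(-20,23),(-28,28),(-35,33)]])
E
python3 look.py k2
```

```text
t 16.725 r 85.5 pos [506.4 227.  155.3] f [-2.4 -0.   5.7] q [-1.17  0.44  0.71  1.86 -0.08  0.98 -0.19]
(-5, 14, 50, -1) lin [ 0.0038 -0.0043  0.0069] rot [ 0.5 -1.7  0. ]
(-12, 18, 50, -1) lin [0.0024 0.     0.0067] rot [-0. -4. -0.]
(-20, 23, 50, -1) lin [ 0.0023 -0.      0.0076] rot [ 0. -5.  0.]
(-28, 28, 50, -1) lin [ 0.0018 -0.      0.0076] rot [ 0. -5. -0.]
(-35, 33, 50, -1) lin [ 0.0016 -0.      0.0058] rot [ 0. -5.  0.]
[505.8722295  228.61307203 154.13941789] [-1.17  0.44  0.71  1.86 -0.09  0.98 -0.19] 0.0036198299506330555 [-0.7  1.2  1.4]
```

View pics/k2.png

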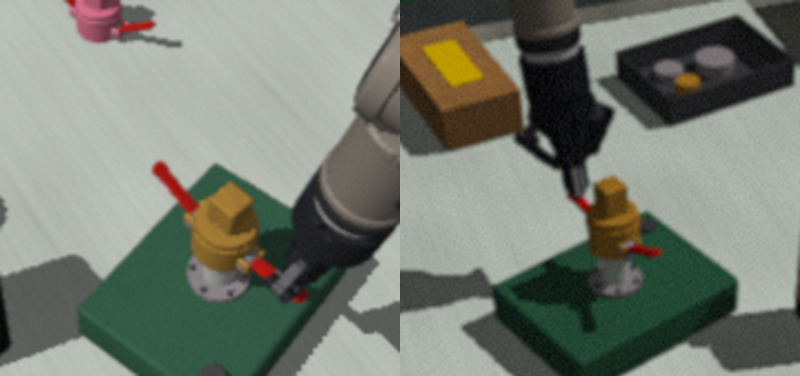

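The finger is on the arm's end part and the arm is near level. I'll carry on round the arc.

>>> apply_moves([
  {"delta_rot": [0.5, -2, 0], "linear": [0.003, -0.004, 0.006], "claw": 0.0},
  {"delta_rot": [0, -4, 0], "linear": [0.0025, 0, 0.007], "claw": 0.0},
  {"delta_rot": [0, -5, 0], "linear": [0.0025, 0, 0.0075], "claw": 0.0},
])

```text
time: 17.2
position: [504.4, 229.4, 135.0]
eef_rot: [0.598, 0.775, -0.121, 0.162]
ft_force: [-2.7, 1.1, 4.3]
gripper_width: 0.001
```

```bash
python3 - <<'E'
from cam import *
plan(1,[(f,a,50,-1) for f,a in [(-20,24),(-27,28),(-34,33),(-42,38),(-49,42),(-56,46)]])
E
```

```text
t 17.2 r 88.4 pos [504.4 229.4 135. ] f [-2.7  1.1  4.3] q [-1.28  0.55  0.76  1.85  0.02  1.   -0.34]
(-20, 24, 50, -1) lin [ 0.0011 -0.0029  0.0018] rot [ 0.3 -0.7 -0.1]
(-27, 28, 50, -1) lin [0.0017 0.     0.0067] rot [-0. -4. -0.]
(-34, 33, 50, -1) lin [0.0017 0.     0.0062] rot [ 0. -5.  0.]
(-42, 38, 50, -1) lin [0.0014 0.     0.0065] rot [ 0. -5.  0.]
(-49, 42, 50, -1) lin [ 0.001  -0.      0.0056] rot [-0. -4. -0.]
(-56, 46, 50, -1) lin [ 0.0008 -0.      0.0056] rot [ 0. -4. -0.]
```

>>> apply_moves([
  {"delta_rot": [0.3, -4, 0], "linear": [0.002, -0.003, 0.007], "claw": 0.0},
  {"delta_rot": [0, -5, 0], "linear": [0.0017, -0.0007, 0.0065], "claw": 0.0},
  {"delta_rot": [0, -5, 0], "linear": [0.0014, -0.0007, 0.0065], "claw": 0.0},
])

```text
time: 17.58
position: [504.3, 226.2, 116.2]
eef_rot: [0.579, 0.749, -0.193, 0.257]
ft_force: [-2.5, 2.3, 4.8]
gripper_width: -0.003
```

```bash
python3 - <<'E'
from cam import *
plan(1,[(f,a,50,-1) for f,a in [(-42,38),(-49,42),(-56,46),(-62,49),(-68,50),(-71,50)]])
E
python3 look.py k3
```

```text
t 17.575 r 85.3 pos [504.3 226.2 116.2] f [-2.5  2.3  4.8] q [-1.38  0.71  0.8   1.82  0.13  1.06 -0.47]
(-42, 38, 50, -1) lin [ 0.0004 -0.002   0.0031] rot [ 0.4 -0.5 -0.3]
(-49, 42, 50, -1) lin [ 0.001  -0.      0.0056] rot [-0. -4. -0.]
(-56, 46, 50, -1) lin [ 0.0008 -0.      0.0056] rot [ 0. -4. -0.]
(-62, 49, 50, -1) lin [0.0004 0.     0.0047] rot [ 0. -3.  0.]
(-68, 50, 50, -1) lin [-0.0004  0.      0.0043] rot [ 0. -1.  0.]
(-71, 50, 50, -1) lin [-0.0004  0.      0.0021] rot [0. 0. 0.]
[503.12319742 227.78588856 114.21337882] [-1.38  0.71  0.8   1.82  0.13  1.05 -0.47] 0.0015386077838261156 [-1.4  4.7  0.5]
```

View pics/k3.png

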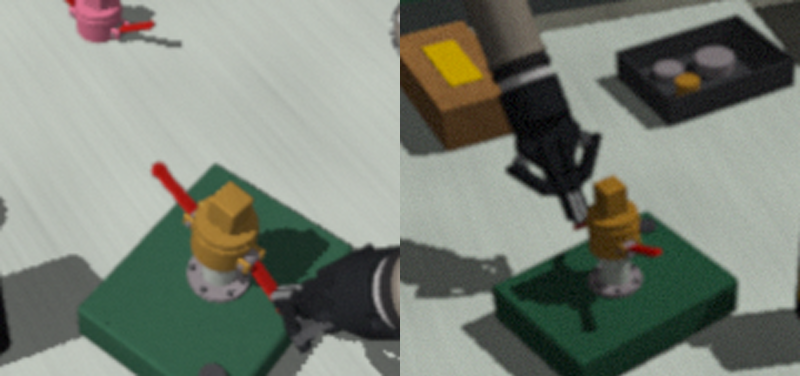

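>>> apply_moves([
  {"delta_rot": [0.4, -3, -0.3], "linear": [0.001, -0.002, 0.0065], "claw": 0.0},
  {"delta_rot": [0, -4, 0], "linear": [0.001, -0.0005, 0.006], "claw": 0.0},
  {"delta_rot": [0, -4, 0], "linear": [0.0005, -0.0005, 0.006], "claw": 0.0},
])

```text
time: 18.05
position: [505.7, 219.0, 101.1]
eef_rot: [0.557, 0.723, -0.247, 0.325]
ft_force: [-1.7, 4.6, 3.3]
gripper_width: -0.003
```

```bash
python3 - <<'E'
from cam import *
plan(1,[(f,a,50,-1) for f,a in [(-56,46),(-62,49),(-68,50),(-71,50)]])
E
```

```text
t 18.05 r 78.0 pos [505.7 219.  101.1] f [-1.7  4.6  3.3] q [-1.43  0.85  0.82  1.79  0.19  1.1  -0.54]
(-56, 46, 50, -1) lin [-0.0022 -0.0015 -0.0018] rot [ 0.2  2.2 -0.1]
(-62, 49, 50, -1) lin [0.0004 0.     0.0047] rot [ 0. -3.  0.]
(-68, 50, 50, -1) lin [-0.0004  0.      0.0043] rot [ 0. -1.  0.]
(-71, 50, 50, -1) lin [-0.0004  0.      0.0021] rot [0. 0. 0.]
```

>>> apply_moves([
  {"delta_rot": [0, -1.5, 0], "linear": [-0.001, -0.0015, 0.004], "claw": 0.0},
  {"delta_rot": [0, -0.5, 0], "linear": [-0.001, 0, 0.004], "claw": 0.0},
])

```text
time: 18.3
position: [506.9, 214.2, 96.6]
eef_rot: [0.553, 0.719, -0.254, 0.336]
ft_force: [-2.6, 3.8, 3.0]
gripper_width: 0.004
```

```bash
python3 - <<'E'
from cam import *
plan(1,[(f,a,50,-1) for f,a in [(-68,50),(-71,50)]])
E
```

```text
t 18.3 r 73.0 pos [506.9 214.2  96.6] f [-2.6  3.8  3. ] q [-1.43  0.87  0.83  1.8   0.2   1.1  -0.55]
(-68, 50, 50, -1) lin [-0.0021 -0.0014  0.0005] rot [ 0.4 -0.1 -0.1]
(-71, 50, 50, -1) lin [-0.0004  0.      0.0021] rot [0. 0. 0.]
```

>>> apply_moves([
  {"delta_rot": [0.3, 0, 0], "linear": [-0.0015, -0.001, 0.002], "claw": 0.0},
])

```text
time: 18.42
position: [507.0, 212.7, 96.1]
eef_rot: [0.554, 0.719, -0.254, 0.334]
ft_force: [-0.1, 6.0, 0.2]
gripper_width: -0.001
```

>>> apply_moves([
  {"delta_rot": [0, 0, 0], "linear": [-0.001, 0, 0.0025], "claw": 0.0},
])

```text
time: 18.55
position: [507.8, 211.0, 95.1]
eef_rot: [0.555, 0.72, -0.253, 0.332]
ft_force: [-2.1, 4.9, 3.3]
gripper_width: -0.0
```

>>> apply_moves([
  {"delta_rot": [0, 0, 0], "linear": [-0.001, 0, 0.0025], "claw": 0.0},
])

```text
time: 18.68
position: [508.3, 209.5, 94.4]
eef_rot: [0.556, 0.72, -0.252, 0.331]
ft_force: [-4.4, 9.3, 7.3]
gripper_width: -0.001
```

Force is starting to climb. I'll push a bit more to confirm the stop.

>>> apply_moves([
  {"delta_rot": [0, 0, 0], "linear": [-0.001, -0.001, 0.0025], "claw": 0.0},
])

```text
time: 18.8
position: [508.4, 209.2, 94.2]
eef_rot: [0.556, 0.721, -0.25, 0.33]
ft_force: [-5.1, 12.3, 10.9]
gripper_width: 0.001
```

>>> apply_moves([
  {"delta_rot": [0, -0.3, 0], "linear": [-0.001, -0.001, 0.0025], "claw": 0.0},
])

```text
time: 18.92
position: [508.4, 209.2, 94.3]
eef_rot: [0.556, 0.721, -0.249, 0.331]
ft_force: [-4.8, 11.5, 11.0]
gripper_width: 0.002
```

```bash
python3 - <<'E'
from cam import *
plan(1,[(f,a,50,-1) for f,a in [(-68,50),(-71,50)]])
E
python3 look.py k4
```

```text
t 18.925 r 67.8 pos [508.4 209.2  94.3] f [-4.8 11.5 11. ] q [-1.42  0.86  0.83  1.81  0.2   1.08 -0.55]
(-68, 50, 50, -1) lin [-0.0004 -0.0016 -0.005 ] rot [ 0.5 -1.1 -0.3]
(-71, 50, 50, -1) lin [-0.0004  0.      0.0021] rot [0. 0. 0.]
[508.39694837 209.23703544  94.29461917] [-1.42  0.86  0.83  1.81  0.2   1.08 -0.55] -0.005383219913430672 [-5.   9.5  9.6]
```

View pics/k4.png

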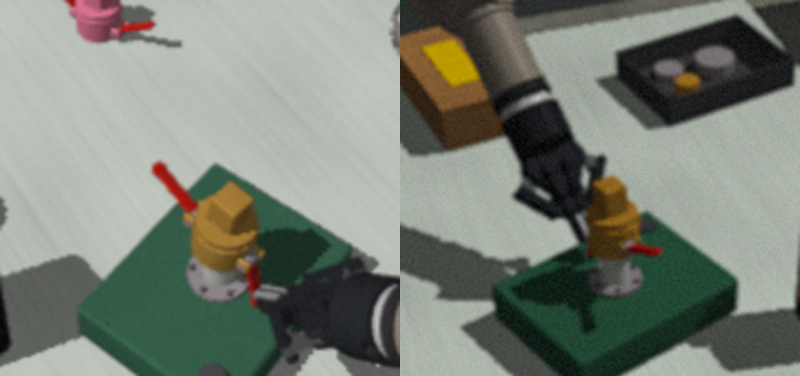

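The arm has met a hard stop: no travel at about 17 N, and it looks steeply down. I'll back off along the tool axis and check.

>>> apply_moves([
  {"delta_rot": [0, 0, 0], "linear": [0.002, 0, -0.015], "claw": 0.0},
  {"delta_rot": [0, 0, 0], "linear": [0, 0, -0.04], "claw": 0.0},
  {"delta_rot": [0, 8, 0], "linear": [-0.02, 0, -0.05], "claw": 0.0},
  {"delta_rot": [0, 8, 0], "linear": [-0.03, 0, -0.04], "claw": 0.0},
  {"delta_rot": [0, 8, 0], "linear": [-0.03, 0, -0.04], "claw": 0.0},
  {"delta_rot": [0, 8, 0], "linear": [-0.03, 0, -0.03], "claw": 0.0},
  {"delta_rot": [0, 8, 0], "linear": [-0.03, 0, -0.02], "claw": 0.0},
  {"delta_rot": [0, 8, 0], "linear": [-0.03, 0, -0.01], "claw": 0.0},
])

```text
time: 20.02
position: [503.5, 206.9, 365.5]
eef_rot: [0.609, 0.793, 0.006, -0.005]
ft_force: [0.7, 0.4, -1.2]
gripper_width: -0.001
```

```bash
cat > arm.py <<'E'
from h import *
import sys
def arms(n):
    for cam in("scene","side"):
        z=np.load(f"{n}{cam}.npz");c=Cam(z);p=z["p"];d=z["d"]
        H=cv2.cvtColor(p,cv2.COLOR_RGB2HSV).astype(int)
        rd=((H[...,0]<8)|(H[...,0]>172))&(H[...,1]>150)&(H[...,2]>60)
        k,l,st,_=cv2.connectedComponentsWithStats(rd.astype(np.uint8))
        for j in range(1,k):
            if st[j,4]<15: continue
            Q=maskpts(c,l==j,d)
            if len(Q)<10: continue
            m=np.median(Q,0)
            if np.hypot(m[0]-524,m[1]-143)<110:
                th=np.radians(104.75);r=(Q[:,:2]-[524.1,143.2])@[np.cos(th),np.sin(th)]
                s=np.sign(np.median(r));r=r*s
                e=np.argsort(Q[:,2]);lo=e[:max(3,len(e)//8)];hi=e[-max(3,len(e)//8):]
                print(cam,"side",s,"n",len(Q),"low end r,z",np.median(r[lo]).round(1),np.median(Q[lo,2]).round(1),"high end",np.median(r[hi]).round(1),np.median(Q[hi,2]).round(1), "ang",np.degrees(np.arctan2(np.median(Q[:,2])-130,np.median(r)-33)).round(1))
arms(sys.argv[1])
E
python3 look.py k5; python3 arm.py k5; python3 arm.py k1
```

```text
[506.36215666 197.29887088 366.74492808] [-1.2   0.19  0.88  1.64 -0.16  1.38 -0.05] -0.003552905677706645 [ 0.8 -1.2  0. ]
scene side -1.0 n 114 low end r,z 40.1 136.3 high end 83.9 155.7 ang 28.6
scene side 1.0 n 93 low end r,z 59.1 73.5 high end 43.0 119.3 ang -63.1
side side -1.0 n 57 low end r,z 42.6 133.9 high end 94.1 155.9 ang 23.5
scene side -1.0 n 119 low end r,z 41.8 135.8 high end 85.5 156.7 ang 27.4
scene side 1.0 n 167 low end r,z 51.3 59.6 high end 91.2 151.4 ang 20.7
side side 1.0 n 49 low end r,z 61.6 137.2 high end 85.7 150.7 ang 19.8
side side -1.0 n 60 low end r,z 45.5 134.3 high end 95.1 156.8 ang 23.9
```

View pics/k5.png

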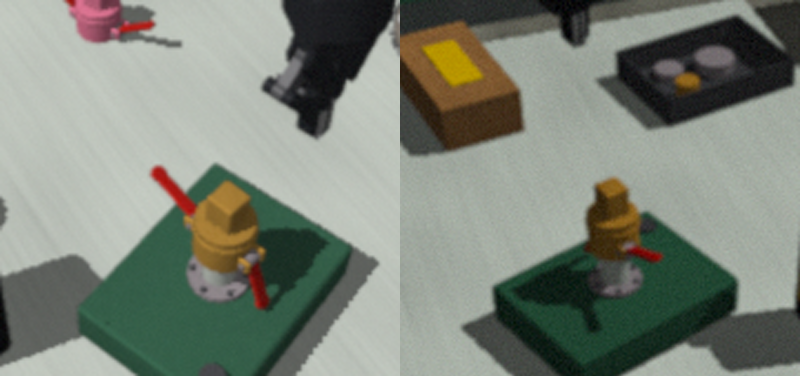

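The +y arm reads about 70° below level, with its outer face from (r 43, z 119) to (59, 73). That matches the closed stop, and the coupling is unmoved. Next is the −y arm.

>>> apply_moves([
  {"delta_rot": [0, 0, 0], "linear": [-0.045, 0, 0], "claw": 0.0},
  {"delta_rot": [0, 0, 0], "linear": [-0.045, 0, 0], "claw": 0.0},
  {"delta_rot": [0, 0, 0], "linear": [-0.045, 0, 0.02], "claw": 0.0},
  {"delta_rot": [0, 0, 0], "linear": [0, 0, 0.045], "claw": 0.0},
  {"delta_rot": [0, 0, 0], "linear": [0, 0, 0.045], "claw": 0.0},
  {"delta_rot": [0, 0, 0], "linear": [0, 0, 0.04], "claw": 0.0},
  {"delta_rot": [0, 0, 0], "linear": [0, 0, 0], "claw": 0.0},
])

```text
time: 21.0
position: [534.4, 54.6, 210.6]
eef_rot: [0.623, 0.782, 0.004, -0.006]
ft_force: [0.2, -0.9, 0.8]
gripper_width: -0.005
```

```bash
python3 - <<'E'
from cam import *
plan(-1,[(23,0,50,3)]+[(f,a,50,-1) for f,a in [(17,3),(10,6),(3,10),(-4,14),(-11,18),(-18,22)]])
E
```

```text
t 21.0 r 88.4 pos [534.4  54.6 210.6] f [ 0.2 -0.9  0.8] q [-0.9   0.34  0.89  1.87 -0.32  1.08  0.35]
(23, 0, 50, 3) lin [0.0133 0.0122 0.0328] rot [-0.  -0.8 -1.8]
(17, 3, 50, -1) lin [-0.0051  0.      0.0089] rot [-0.  3.  0.]
(10, 6, 50, -1) lin [-0.0036  0.      0.0064] rot [-0.  3. -0.]
(3, 10, 50, -1) lin [-0.0033 -0.      0.0064] rot [ 0.  4. -0.]
(-4, 14, 50, -1) lin [-0.0029  0.      0.0065] rot [-0.  4.  0.]
(-11, 18, 50, -1) lin [-0.0025 -0.      0.0066] rot [ 0.  4. -0.]
(-18, 22, 50, -1) lin [-0.0021 -0.      0.0067] rot [0. 4. 0.]
```

>>> apply_moves([
  {"delta_rot": [0, -0.8, -1.8], "linear": [0.01, 0.012, 0.012], "claw": 0.0},
  {"delta_rot": [0, 0, 0], "linear": [0, 0, 0.01], "claw": 0.0},
  {"delta_rot": [0, 0, 0], "linear": [0, 0, 0], "claw": 0.0},
])

```text
time: 21.38
position: [546.7, 68.5, 190.8]
eef_rot: [0.609, 0.793, 0.002, 0.002]
ft_force: [0.8, 0.0, 1.5]
gripper_width: 0.002
```

```bash
python3 - <<'E'
from cam import *
plan(-1,[(23,0,50,3)]+[(f,a,50,-1) for f,a in [(17,3),(10,6),(3,10)]])
E
```

```text
t 21.375 r 78.0 pos [546.7  68.5 190.8] f [0.8 0.  1.5] q [-0.89  0.39  0.87  1.87 -0.34  1.04  0.38]
(23, 0, 50, 3) lin [ 0.003  -0.0028  0.0128] rot [0.3 0.  0.2]
(17, 3, 50, -1) lin [-0.0051  0.      0.0089] rot [-0.  3.  0.]
(10, 6, 50, -1) lin [-0.0036  0.      0.0064] rot [-0.  3. -0.]
(3, 10, 50, -1) lin [-0.0033 -0.      0.0064] rot [ 0.  4. -0.]
```

>>> apply_moves([
  {"delta_rot": [0.3, 0, 0], "linear": [0.001, -0.003, 0.012], "claw": 0.0},
  {"delta_rot": [0, 3, 0], "linear": [-0.002, 0, 0.009], "claw": 0.0},
  {"delta_rot": [0, 3, 0], "linear": [-0.003, 0, 0.007], "claw": 0.0},
])

```text
time: 21.75
position: [546.0, 65.2, 163.5]
eef_rot: [0.607, 0.793, 0.034, -0.041]
ft_force: [-1.7, -3.1, 5.4]
gripper_width: -0.0
```

```bash
python3 - <<'E'
from cam import *
plan(-1,[(f,a,50,-1) for f,a in [(10,6),(3,10),(-4,14),(-11,18),(-18,22)]])
E
```

```text
t 21.75 r 81.0 pos [546.   65.2 163.5] f [-1.7 -3.1  5.4] q [-0.76  0.42  0.79  1.88 -0.47  1.03  0.52]
(10, 6, 50, -1) lin [-0.0025 -0.0014  0.0007] rot [ 0.2 -0.1  0.4]
(3, 10, 50, -1) lin [-0.0033 -0.      0.0064] rot [ 0.  4. -0.]
(-4, 14, 50, -1) lin [-0.0029  0.      0.0065] rot [-0.  4.  0.]
(-11, 18, 50, -1) lin [-0.0025 -0.      0.0066] rot [ 0.  4. -0.]
(-18, 22, 50, -1) lin [-0.0021 -0.      0.0067] rot [0. 4. 0.]
```

>>> apply_moves([
  {"delta_rot": [0.2, 4, 0.3], "linear": [-0.004, -0.0015, 0.0075], "claw": 0.0},
  {"delta_rot": [0, 4, 0], "linear": [-0.003, 0, 0.007], "claw": 0.0},
  {"delta_rot": [0, 4, 0], "linear": [-0.0025, 0, 0.007], "claw": 0.0},
])

```text
time: 22.12
position: [547.8, 59.6, 142.8]
eef_rot: [0.602, 0.782, 0.1, -0.126]
ft_force: [-2.6, -0.3, 4.3]
gripper_width: 0.0
```

```bash
python3 - <<'E'
from cam import *
plan(-1,[(f,a,50,-1) for f,a in [(-11,18),(-18,22),(-25,27),(-33,32),(-40,37)]])
E
python3 look.py k6
```

```text
t 22.125 r 86.9 pos [547.8  59.6 142.8] f [-2.6 -0.3  4.3] q [-0.54  0.48  0.69  1.87 -0.67  1.13  0.74]
(-11, 18, 50, -1) lin [-0.0019 -0.0016  0.0004] rot [ 0.2 -0.6  0.2]
(-18, 22, 50, -1) lin [-0.0021 -0.      0.0067] rot [0. 4. 0.]
(-25, 27, 50, -1) lin [-0.002   0.      0.0066] rot [-0.  5. -0.]
(-33, 32, 50, -1) lin [-0.0017 -0.      0.0072] rot [0. 5. 0.]
(-40, 37, 50, -1) lin [-0.0015  0.      0.0058] rot [0. 5. 0.]
[547.71725715  57.70891885 141.86660646] [-0.54  0.48  0.69  1.87 -0.67  1.13  0.74] 0.0035146032578639392 [ 0.8 -2.1  2.7]
```

View pics/k6.png

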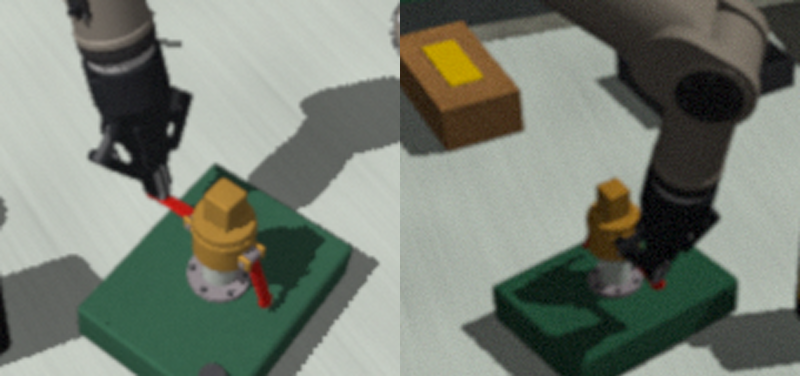

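The −y arm is following the finger, now just below level, and the +y arm has stayed down.

>>> apply_moves([
  {"delta_rot": [0.2, 3.5, 0.2], "linear": [-0.003, -0.0015, 0.0065], "claw": 0.0},
  {"delta_rot": [0, 5, 0], "linear": [-0.002, 0, 0.0068], "claw": 0.0},
  {"delta_rot": [0, 5, 0], "linear": [-0.0018, 0, 0.0068], "claw": 0.0},
])

```text
time: 22.6
position: [547.8, 59.5, 123.4]
eef_rot: [0.587, 0.762, 0.17, -0.216]
ft_force: [-2.0, -3.2, 3.7]
gripper_width: -0.002
```

```bash
python3 - <<'E'
from cam import *
plan(-1,[(f,a,50,-1) for f,a in [(-33,32),(-40,37),(-47,41),(-54,45),(-60,48)]])
from rig import cams
p,d=cams.read_camera("side");cv2.imwrite("pics/f7.png",p[:,:,::-1])
E
```

```text
t 22.6 r 87.0 pos [547.8  59.5 123.4] f [-2.  -3.2  3.7] q [-0.34  0.57  0.59  1.84 -0.85  1.27  0.93]
(-33, 32, 50, -1) lin [-0.0007 -0.0016  0.0027] rot [0.3 0.1 0.1]
(-40, 37, 50, -1) lin [-0.0015  0.      0.0058] rot [0. 5. 0.]
(-47, 41, 50, -1) lin [-0.001  -0.      0.0056] rot [0. 4. 0.]
(-54, 45, 50, -1) lin [-0.0008 -0.      0.0056] rot [-0.  4.  0.]
(-60, 48, 50, -1) lin [-0.0004 -0.      0.0047] rot [0. 3. 0.]
```

View pics/f7.png

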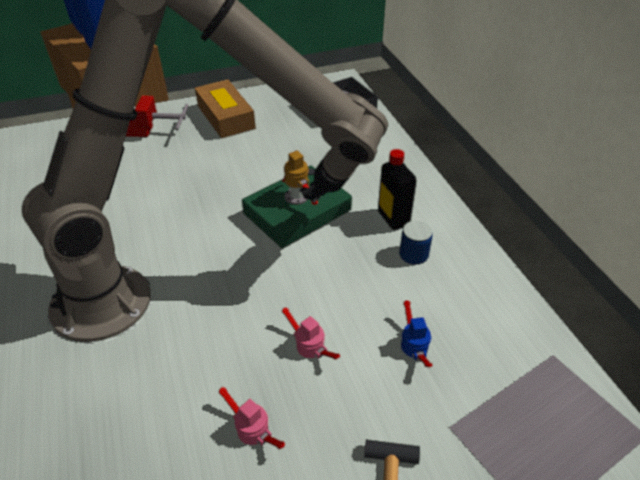

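The bottle (397,190) and can (416,243) stand clear of the forearm and wrist.

>>> apply_moves([
  {"delta_rot": [0.3, 4, 0], "linear": [-0.0015, -0.0016, 0.0068], "claw": 0.0},
  {"delta_rot": [0, 4, 0], "linear": [-0.0012, 0, 0.0063], "claw": 0.0},
  {"delta_rot": [0, 4, 0], "linear": [-0.001, 0, 0.006], "claw": 0.0},
])

```text
time: 23.02
position: [546.0, 64.8, 106.7]
eef_rot: [0.567, 0.735, 0.229, -0.295]
ft_force: [-2.0, -3.4, 4.9]
gripper_width: 0.005
```

```bash
python3 - <<'E'
from cam import *
plan(-1,[(f,a,50,-1) for f,a in [(-54,45),(-60,48),(-65,50),(-68,50)]])
E
```

```text
t 23.025 r 81.4 pos [546.   64.8 106.7] f [-2.  -3.4  4.9] q [-0.2   0.67  0.51  1.81 -0.96  1.41  1.05]
(-54, 45, 50, -1) lin [ 0.0008 -0.0013  0.0029] rot [0.1 1.2 0. ]
(-60, 48, 50, -1) lin [-0.0004 -0.      0.0047] rot [0. 3. 0.]
(-65, 50, 50, -1) lin [-0.0001  0.      0.0038] rot [-0.  2.  0.]
(-68, 50, 50, -1) lin [0.0003 0.     0.0021] rot [0. 0. 0.]
```

>>> apply_moves([
  {"delta_rot": [0, 3, 0], "linear": [0, -0.0013, 0.006], "claw": 0.0},
  {"delta_rot": [0, 2.5, 0], "linear": [0, 0, 0.005], "claw": 0.0},
  {"delta_rot": [0, 1, 0], "linear": [0.0005, 0, 0.004], "claw": 0.0},
])

```text
time: 23.4
position: [543.3, 74.0, 96.7]
eef_rot: [0.553, 0.717, 0.261, -0.335]
ft_force: [0.9, -4.1, 3.9]
gripper_width: -0.001
```

```bash
python3 - <<'E'
from cam import *
plan(-1,[(f,a,50,-1) for f,a in [(-65,50),(-68,50)]])
E
```

```text
t 23.4 r 71.8 pos [543.3  74.   96.7] f [ 0.9 -4.1  3.9] q [-0.14  0.72  0.46  1.8  -1.01  1.47  1.1 ]
(-65, 50, 50, -1) lin [ 0.0009 -0.0009 -0.0024] rot [ 0.2 -0.2  0. ]
(-68, 50, 50, -1) lin [0.0003 0.     0.0021] rot [0. 0. 0.]
```

>>> apply_moves([
  {"delta_rot": [0, 0, 0], "linear": [0.001, -0.001, 0.003], "claw": 0.0},
])

```text
time: 23.52
position: [542.2, 76.7, 95.3]
eef_rot: [0.554, 0.717, 0.261, -0.334]
ft_force: [2.6, -4.8, 3.6]
gripper_width: 0.0
```

>>> apply_moves([
  {"delta_rot": [0, 0, 0], "linear": [0.001, 0, 0.0025], "claw": 0.0},
])

```text
time: 23.65
position: [542.2, 77.9, 94.7]
eef_rot: [0.554, 0.717, 0.26, -0.333]
ft_force: [2.5, -11.9, 10.1]
gripper_width: -0.002
```

>>> apply_moves([
  {"delta_rot": [0, 0, 0], "linear": [0.001, 0, 0.0025], "claw": 0.0},
])

```text
time: 23.78
position: [542.3, 78.1, 94.7]
eef_rot: [0.555, 0.718, 0.26, -0.331]
ft_force: [1.1, -13.0, 10.5]
gripper_width: -0.001
```

>>> apply_moves([
  {"delta_rot": [0, 0, 0], "linear": [0.001, 0, 0.0025], "claw": 0.0},
])

```text
time: 23.9
position: [542.3, 78.0, 94.8]
eef_rot: [0.556, 0.718, 0.26, -0.329]
ft_force: [1.3, -11.7, 8.4]
gripper_width: -0.003
```

It stopped at r 67.7, z 94.8, mirroring the first arm's stop (67.8, 94.3). Backing away.

>>> apply_moves([
  {"delta_rot": [0, 0, 0], "linear": [-0.002, 0, -0.015], "claw": 0.0},
  {"delta_rot": [0, 0, 0], "linear": [0, 0, -0.04], "claw": 0.0},
  {"delta_rot": [0, -8, 0], "linear": [0.02, 0, -0.05], "claw": 0.0},
  {"delta_rot": [0, -8, 0], "linear": [0.03, 0, -0.04], "claw": 0.0},
  {"delta_rot": [0, -8, 0], "linear": [0.03, 0, -0.04], "claw": 0.0},
  {"delta_rot": [0, -8, 0], "linear": [0.02, 0, -0.03], "claw": 0.0},
  {"delta_rot": [0, -8, 0], "linear": [0, 0, -0.02], "claw": 0.0},
  {"delta_rot": [0, -8, 0], "linear": [0, 0, 0], "claw": 0.0},
  {"delta_rot": [0, 0, 0], "linear": [0, 0, 0], "claw": 0.0},
])

```text
time: 25.02
position: [555.6, 19.0, 335.5]
eef_rot: [0.607, 0.795, 0.003, -0.006]
ft_force: [-0.5, -0.4, -0.6]
gripper_width: 0.004
```

```bash
python3 look.py k8; python3 arm.py k8
python3 - <<'E'
from br import *
from rig import bot,cams
i=cams.camera_info("wrist");p,d=cams.read_camera("wrist");np.savez("w8.npz",p=p,d=d,**i);cv2.imwrite("pics/w8.png",p[:,:,::-1]);c=Cam(i)
P=maskpts(c,brass(p,d,c),d);P=P[np.hypot(P[:,0]-524,P[:,1]-143)<45]
for a,b in[(193,203),(157,167)]:
    t=P[(P[:,2]>a)&(P[:,2]<b)]
    if len(t):print(a,len(t),np.median(t[:,2]),cv2.minAreaRect(t[:,:2].astype(np.float32)))
H=cv2.cvtColor(p,cv2.COLOR_RGB2HSV).astype(int)
rd=((H[...,0]<8)|(H[...,0]>172))&(H[...,1]>150)&(H[...,2]>50)
k,l,st,_=cv2.connectedComponentsWithStats(rd.astype(np.uint8))
for j in range(1,k):
    if st[j,4]>40:
        Q=maskpts(c,l==j,d);th=np.radians(104.75);r=(Q[:,:2]-[524.1,143.2])@[np.cos(th),np.sin(th)]
        print(st[j],r.min(),r.max(),Q[:,2].min(),Q[:,2].max())
for n in("0","k8"):
  for cam in("scene","side"):
    z=np.load(f"{cam}0.npz" if n=="0" else f"k8{cam}.npz");Hh=cv2.cvtColor(z["p"],cv2.COLOR_RGB2HSV).astype(int)
    b=(Hh[...,0]>105)&(Hh[...,0]<125)&(Hh[...,1]>120)
    y=(Hh[...,0]>20)&(Hh[...,0]<32)&(Hh[...,1]>150)
    w={"scene":(210,265,290,360),"side":(370,140,440,275)}[cam];sl=np.s_[w[1]:w[3],w[0]:w[2]]
    print(cam,n,"can",np.argwhere(b[sl]).mean(0).round(1),"bottle patch",np.argwhere(y[sl]).mean(0).round(1))
E
```

```text
[555.75565564  14.46948485 335.24763417] [-0.73  0.23  0.77  1.65 -0.17  1.33  0.32] -0.0029487049952572407 [ 0.4 -0.2 -0.1]
scene side -1.0 n 15 low end r,z 51.9 77.4 high end 43.0 105.8 ang -68.5
scene side 1.0 n 92 low end r,z 58.5 72.0 high end 40.8 117.7 ang -65.2
side side -1.0 n 95 low end r,z 59.3 73.0 high end 41.6 120.6 ang -61.1
193 1762 197.6211608062601 ((525.3916015625, 136.7920379638672), (30.061920166015625, 18.874507904052734), 14.824759483337402)
157 2986 161.71283024318535 ((526.2401123046875, 134.1419219970703), (59.411231994628906, 42.8344612121582), 15.308231353759766)
[319  88  17  27 415] -58.97144835306998 -40.07922654862439 72.35661084400363 121.38550017722395
[ 589  214   51   59 2390] -163.45316030710376 -127.09808435043982 180.0618354605566 205.78325443717
[120 337  32  25 328] -346.79772725322715 -297.3215661757078 20.449018425070506 56.736574839594766
scene 0 can [32.8 21.4] bottle patch [67.3 32.5]
side 0 can [100.8  41.9] bottle patch [60.3 17. ]
scene k8 can [31.3 19.9] bottle patch [67.3 32.5]
side k8 can [101.1  41.6] bottle patch [60.4 17.3]
```

View pics/k8.png

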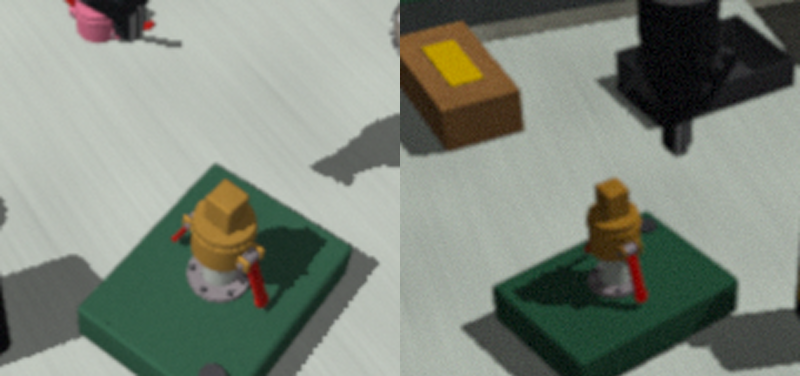

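View pics/w8.png

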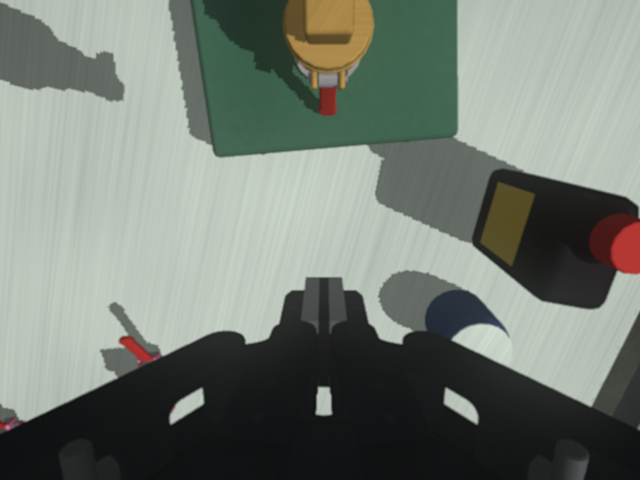

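Both arms are steeply down and mirror each other: outer faces run from about r 41, z 120 to r 59, z 73. The coupling top is unchanged at 197.6, and the bottle and can haven't moved. Handing in.

```bash
python3 -c "
from rig import job
print(job.hand_in())"
```

```text
the job is handed in; nothing more can be done
None
```

The brass coupling is on the green tank's adaptor and pressed fully home, both cam arms are swung down to their stops, and the job is handed in at about 25 s.

- **Seating:** I pressed slowly with both arms up, then released the coupling. It met the seal at TCP z 190.6 and stopped hard at 182.7, which is 7.9 mm of travel against 8 mm expected. The tool read at most about 15 N downward; allowing for the coupling's weight, the push was about 19 N.
- **Cam arms:** I closed the +y arm first, then the −y one. Each ended on a hard stop with about 16–17 N at the finger, at mirrored positions. Both look about 68–70° below level, against 68° expected.
- **Last checks:** the coupling top was still at z 197.6 (198 expected) and the gripper was clear of everything. The bottle's patch had moved at most 0.3 pixel. The can differed by at most 0.3 pixel in the side view but by 1.5 pixels in the scene view; I put that down to the partly hidden can and its colour mask.
- **Disagreements:** the first adaptor position from the scene and side cameras was up to about 7 mm off the close wrist view, so I used the wrist view. There was about 5 N of sideways force while pressing the seal. The arms started about 18–23° above level, not at their 35° open stop.

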